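# Lock the sieve into the oil filter housing

## Task

Take the blanking cap off the tilted filter housing and set it down gently in the shallow tray, flat on the tray's floor with its knob up. Then hang the sieve in the housing by its two lugs and twist it clockwise, seen from above the mouth, until both lugs drop into their locking notches, and let go of it. Leave the bottle, jug, jar and carton where they stand.

Things in the scene. Friction and masses are not known exactly. Their poses are not given: they have to be found in the camera images.
- sieve: (All sizes in mm.) Round steel sieve, loose, 0.2-0.4 kg, upright on the table at the start, any heading. Origin: centre of its underside; z up its axis; y along handle and lugs. Basket: closed cylinder, radius 42, height 30. Two lugs (at +y and -y) reach to radius 56; each is 14 wide (along x), 6 thick, underside 22 above the origin. Same when turned half round.
- sieve_handle (a point): Centre of the sieve's handle bar, 73 above the sieve's origin on its axis; axes as the sieve's. The bar lies along y: 70 long, 14 thick (along x), 18 high, on two posts 12 (x) by 10 (y) at y = +-30, 34 of free height between basket top and bar.
- housing: Round steel filter housing, fixed, mouth tilted 35 deg from vertical. Origin: centre of the mouth at the level of its inner ledge; z: mouth axis, out and up; x up the slope; y level, through both locking notches. Outer radius 67; bore radius 45 takes the sieve's basket with 3 play. Lugs ride on the ledge (z = 0: sieve origin at z = -22), under a roof from z = 11 to 16, inner radius 47.
- housing_entry (a point): Middle of one of two opposite entry gaps (22 wide) in the roof, at ledge level, 53 from the axis; axes as the housing's. The entry line is the housing's y turned 50 deg anticlockwise about its z (seen from outside). A stop behind it prevents anticlockwise turning. Lugs go in here, then turn 50 deg clockwise under the roof.
- housing_notch (a point): Middle of one of the two locking notches (at the housing's +y and -y), at ledge level, 53 from the axis; axes as the housing's. Each is 20 wide and 6 deep; its far side rises to the roof as a stop. Locked: the sieve has dropped by its weight or a light push, origin at z = -28 in the housing's frame, handle along the housing's y. No springs.
- stand: Fixed stand of the housing. Origin on the table, 125 straight below the housing's origin; z up, x level, the way the slope rises. Base 200 x 165 x 10 (x -70 to 130); cheeks 8 thick at y = +-74, 106 high. A pipe (radius 11, 243 high) at x = 118; its spout (radius 8) at height 235 reaches to x = 58, then bends down to x = 40, height 222, over the mouth's upper edge.
- cap: White plastic blanking cap, loose, 0.15-0.27 kg, turned shape. Origin: centre of its underside; z along its axis to the knob. Plug radius 43 from 0 to 18, flange radius 56 from 18 to 24, knob: cylinder radius 14 from 24 to 70. Starts in the mouth, plug inwards, flange on the roof, axis along the housing's; it just lifts off along the axis.
- tray: Fixed shallow square steel tray, 160 x 160 outside, 20 high, walls and floor 5 thick (the floor's top is 5 above the origin). Origin: centre of its underside.
- bottle: Bystander: amber glass bottle, radius 32, 170 high, loose. Origin: centre of its underside.
- jug: Bystander: clear glass measuring jug, radius 42, 110 high, with a side handle about 35 beyond its wall at its +y, loose. Origin: centre of its underside.
- jar: Bystander: glass jar with steel lid, radius 33, 100 high, loose. Origin: centre of its underside.
- carton: Bystander: cardboard carton 60 x 75 x 55 high, loose. Origin: centre of its underside.

How it is judged:
On the way, in this order (a step that is already met when the one before it is completed fails the run):
1. the cap stands flat in the tray, knob up, let go (x of cap in the frame of tray between -0.036 and 0.036 m and y of cap in the frame of tray between -0.036 and 0.036 m and z of cap in the frame of tray below 0.015 m and angle between cap's own z axis and vertical below 0.12 rad and linear speed of cap below 0.03 m/s and contact force between cap and the fingers below 0.5 N), for 0.2 s.
2. the sieve hangs in the housing, its lugs below the roof (z of sieve in the frame of housing between -0.034 and -0.016 m and x of sieve in the frame of housing between -0.007 and 0.007 m and y of sieve in the frame of housing between -0.007 and 0.007 m), for 0.1 s.
At the end, for the whole second after the job is handed in: Sieve at rest, origin over 25.8 mm below ledge level along the mouth axis, within 7 mm of it in x and y, handle within 0.12 rad of the housing y axis, axes within 0.06 rad. Cap at rest on the tray floor, knob up within 0.12 rad, origin under 15 mm above the tray's and within 36 mm in x and y (x of cap in the frame of tray between -0.036 and 0.036 m and y of cap in the frame of tray between -0.036 and 0.036 m and z of cap in the frame of tray below 0.015 m and angle between cap's own z axis and vertical below 0.12 rad and linear speed of cap below 0.03 m/s and z of sieve in the frame of housing below -0.0258 m and x of sieve in the frame of housing between -0.007 and 0.007 m and y of sieve in the frame of housing between -0.007 and 0.007 m and angle between the y axis of sieve and the y axis of housing, either way round below 0.12 rad and angle between the z axis of sieve and the z axis of housing, either way round below 0.06 rad and linear speed of sieve below 0.02 m/s); the robot touches nothing.
It fails at once if a bystander (bottle, jug, jar or carton) is moved by more than 20 mm or tipped by more than 0.3 rad (distance of any of bottle, jug, jar, carton from where it was at the start of the episode above 0.02 m or angle between any of bottle, jug, jar, carton's own z axis and vertical above 0.3 rad).
It fails at once if the cap is dropped or slammed into the tray (over 90 N) (contact force between cap and tray above 90 N).
It also fails if it takes over 67 s, if anything falls off the work surface, if the arm or the gripper's body presses on something with over 40 N, if the wrist force passes 120 N, or if a joint passes its speed limit or range.

## Robot

A 7-joint arm with a two-finger parallel gripper is mounted at the origin on the work surface. World frame = base frame: x ahead of the robot, y to its left, z up, the work surface at z = 0. Lengths are in m, angles in rad, forces in N, time in s.
With the tool pointing down it reaches from about 0.35 to 0.9 m from the base axis. Payload 8.1 kg.
Tool frame: the origin (TCP) lies midway between the tips of the shut fingers; the grasp point (between the pads) lies 19 mm behind it (arm.hold_point_z is the distance from the TCP to the grasp point, in m); z points along the fingers, y is the direction in which the jaws open and shut (so a half turn about z gives the same grasp; the last joint's range is limited). The gripper opens to 92 mm and grips with 3 to 60 N. Pads are 19 mm wide; open, the fingers measure 130 mm over their backs; the gripper's body (75 mm by 190 mm) begins 47 mm behind the grasp point.
Start: joints at [1.167, 0.434, 0.025, 1.573, -0.012, 1.134, -0.075], TCP at [0.185, -0.597, 0.227] pointing down, gripper open.
Joint ranges: [-2.62, 2.62], [-0.44, 2.09], [-1.27, 1.32], [0.08, 2.57], [-1.32, 4.46], [0.12, 2], [-2.74, 2.74]. Speed limits (rad/s): [2.22, 2.22, 3.01, 3.01, 3.14, 3.14, 3.14].

## Interface

Orientations are given as a rotation vector (axis times angle).
In Python, from cell import arm gives the robot as it stands.
- The arm moves only by the shell command python3 -m pendant 'ROWS' [FORCE]. ROWS is JSON, a list of rows, each a list of 3 entries, a list of its own where there are three numbers: the shift along the tool's x, y, z in m, then the turn, a rotation vector about the tool's x, y, z in degrees, then the finger opening in m, from 0 to 0.0918. A call has 1 to 10 rows; each row shifts and turns the commanded pose from where the row before left it, along the tool's axes as they then stand; what a row does not reach is not made up. A row lasts 1/8 s, in which the tool goes at most 62.5 mm and 10.7 degrees, less where a joint would pass 70% of its speed; a pose out of reach is approached as far as the arm can. A call with a gripper value outside its range is refused whole. The fingers move at their own pace and stop on an object; FORCE is the grip in N (left out, the last holds). Time passes only in rows, so rows that do not move let the fingers close. It gives the time, the measured TCP pose, the force and the opening at its end, in the units of the state.
- arm.observe(): the state, without advancing time (a new reading comes with each control period).
- arm.get_image(name): name is "side" or "top"; returns (picture, depth): 400x640x3 uint8, red, green, blue; 400x640 float32, m along the optical axis (not along the pixel's ray), 0 where there is no reading.
- arm.camera_params(name): a dict with "fovy" (degrees; the focal length in pixels is half the picture's height over the tangent of half this angle, whatever the lens; pixels are square), "cx", "cy" (the principal point, pixels), "k1" (the pictures are not rectified: a ray, as slopes to the right and down, at radius r is drawn at 1 + k1 r^2 times it, then the intrinsics apply), "rvec" (rotation vector, rad) and "tvec" (3), from world to camera coordinates, as OpenCV has them. Camera axes: x right, y down, z forward; pixel columns grow to the right and rows downward; lengths in m; the calibration is good to about 2 mm. A picture is of the moment at which its call begins. camera_params takes no time and is no camera call.
- arm.sign_off(): hands the job in, once; it reports no verdict.
Trained networks look in the newest picture that a camera, given by its name, has taken for a name from the list of things; names that differ only in an ending like _2 or _b are one class to them, and where a whole thing is asked for, a point or a joint stands for the part that bears it (a point fixed in the world has none). Each returns a list of dicts, best first, with "conf" (0 to 1); they miss things now and then, are a little off and sometimes report something else, mostly with a low value. They report only what shows in the picture. A call takes as long as a camera call.
- arm.look_for(camera, label): "rect" ([centre column, centre row, width, height] in pixels, round what is visible of it).
- arm.masks_of(camera, label): "pixels" (400x640 bool, what is visible of it) and "rect" ([centre column, centre row, width, height] in pixels, round what is visible of it).
The state is a dict: "clock": time; "joints": joint angles; "dq": joint speeds; "joint_efforts": joint torques, N m; "position": TCP position; "ee_rot": TCP orientation; "force": force on the tool from outside, world axes, zero at the start; "ft_torque": the same for the moment, N m; "width": opening from 0.0 (shut) to 1.0 (fully open).
Only numpy, scipy, OpenCV 4.12 (cv2) and the standard library are available. Lean on these libraries where they do the work, as an engineer would, in place of code of your own. Each camera call takes 0.05 s, during which the arm holds its last target.

## Working session

There is one attempt and no reset: what is moved stays moved. The work goes in short steps, Python scripts to look and compute and a shell command to move; the robot and the scene stay as the last step left them, time stands still between calls to the robot, and variables do not carry over. Pictures are saved under pics/ and viewed, and the job is handed in when it is done.

```bash
ls; mkdir -p pics; cat > h.py <<'E'
import numpy as np, cv2
from cell import arm
from scipy.spatial.transform import Rotation as R
def cam(n):
    p=arm.camera_params(n); f=200/np.tan(np.radians(p['fovy'])/2)
    return p,f,R.from_rotvec(np.ravel(p['rvec'])).as_matrix(),np.ravel(p['tvec'])
def cloud(n,depth):
    p,f,Rm,t=cam(n)
    v,u=np.mgrid[0:400,0:640].astype(float)
    xd=(u-p['cx'])/f; yd=(v-p['cy'])/f
    x,y=xd.copy(),yd.copy()
    for _ in range(20):
        s=1+p['k1']*(x*x+y*y); x,y=xd/s,yd/s
    P=np.stack([x*depth,y*depth,depth],-1)
    W=(P-t)@Rm
    W[depth<=0]=np.nan
    return W
def proj(n,X):
    p,f,Rm,t=cam(n); c=np.atleast_2d(X)@Rm.T+t
    x,y=c[:,0]/c[:,2],c[:,1]/c[:,2]; s=1+p['k1']*(x*x+y*y)
    return np.stack([x*s*f+p['cx'],y*s*f+p['cy']],-1)
def save(n,im): cv2.imwrite('pics/'+n,im[...,::-1])
E
python3 - <<'E'
from h import *
s=arm.observe(); print({k:np.round(v,3) for k,v in s.items()}, arm.hold_point_z)
for n in ['side','top']:
    im,d=arm.get_image(n); save(n+'0.png',im); np.savez(n+'0.npz',im=im,d=d)
    p,f,Rm,t=cam(n); print(n,p,'pos',-Rm.T@t,'fwd',Rm[2])
    for l in ['sieve','housing','cap','tray','stand','bottle','jug','jar','carton']:
        m=arm.masks_of(n,l)
        for q in m[:2]: print(l,round(q['conf'],2),np.round(q['rect']))
        if m: np.save(f'm_{n}_{l}.npy',m[0]['pixels'])
E
```

```text
pics
{'clock': np.float64(0.0), 'joints': array([ 1.167,  0.435,  0.025,  1.574, -0.012,  1.134, -0.075]), 'dq': array([ 0.001,  0.   , -0.001, -0.001,  0.001, -0.002,  0.001]), 'joint_efforts': array([ 0.0000e+00, -6.6785e+01,  9.8500e-01, -3.1446e+01, -6.1000e-02,
        4.3000e-02,  0.0000e+00]), 'position': array([ 0.185, -0.596,  0.226]), 'ee_rot': array([-3.105e+00, -4.700e-01,  1.000e-03]), 'force': array([0.545, 0.446, 0.058]), 'ft_torque': array([-0.006,  0.044,  0.026]), 'width': np.float64(0.999)} 0.0188
side {'fovy': 47.05279511057083, 'cx': 311.9065061994206, 'cy': 201.91418472386013, 'k1': 0.03068066410743226, 'rvec': array([ 2.31366715, -0.16838358,  0.05591476]), 'tvec': array([-0.52809569,  0.1304314 ,  1.01994623])} pos [ 0.44109802 -0.72717082  0.7828428 ] fwd [ 0.09350836  0.72683536 -0.68041645]
sieve 0.83 [276. 144.  38.  36.]
housing 0.94 [332. 206.  68.  70.]
cap 0.93 [325. 203.  45.  50.]
tray 0.97 [292. 362. 118.  75.]
tray 0.49 [235. 263.  37.  53.]
stand 0.59 [344. 214. 109. 145.]
stand 0.54 [345. 133.  36.  51.]
bottle 0.62 [441. 334.  46.  76.]
jug 0.78 [344. 134.  38.  50.]
jug 0.22 [333. 207.  68.  70.]
jar 0.58 [233. 262.  38.  54.]
carton 0.56 [225. 206.  31.  36.]
top {'fovy': 56.40450277738864, 'cx': 316.44147422593517, 'cy': 193.23879698568248, 'k1': -0.027514767774507242, 'rvec': array([ 2.15253477, -2.15914872,  0.12110677]), 'tvec': array([0.00259962, 0.52213374, 1.01579085])} pos [ 0.3967462  -0.00696393  1.07098338] fwd [ 0.11974474  0.00760304 -0.9927756 ]
sieve 0.84 [198. 211.  33.  38.]
housing 0.9 [331. 172.  62.  59.]
cap 0.72 [336. 177.  38.  44.]
tray 0.78 [440. 221.  70.  70.]
stand 0.67 [330. 159.  72. 107.]
bottle 0.93 [440. 124.  34.  32.]
jug 0.88 [200. 139.  45.  40.]
jar 0.82 [353. 254.  28.  24.]
```

View pics/side0.png

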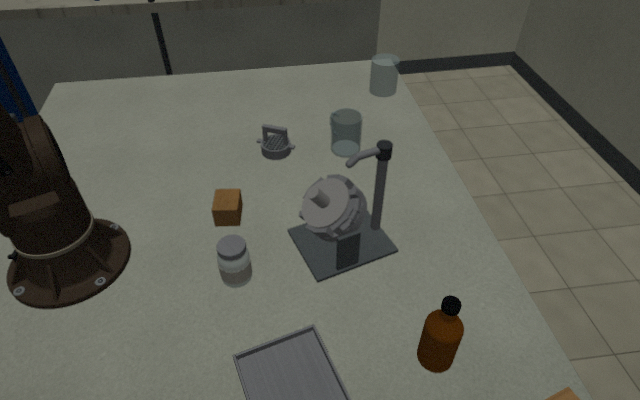

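View pics/top0.png

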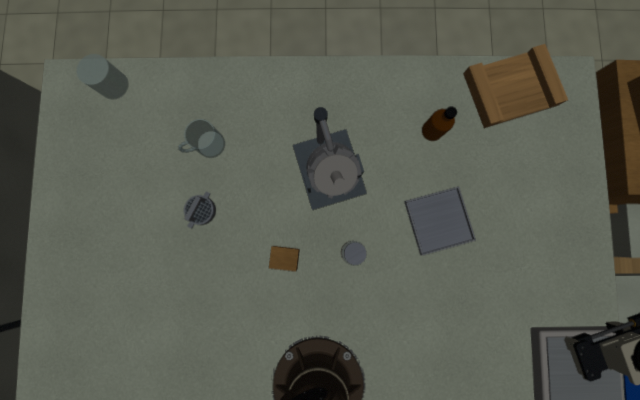

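The side view shows the sieve at (276,144), the capped housing at (333,207), the tray at (292,362, cut by the border), the jar at (233,262) and the carton at (227,206). The top view shows the sieve at (199,211) with its handle running lower-left to upper-right, the housing at (331,172), the tray at (440,221) and the pipe top at (321,115). Next I'll measure metric poses.

```bash
python3 - <<'E'
from h import *
W={n:cloud(n,np.load(n+'0.npz')['d']) for n in ['side','top']}
for n in W:
    t=W[n]; print(n,'table z at few', [np.round(t[v,u],4) for v,u in [(330,150),(100,250),(250,500)]])
    for l in ['sieve','housing','cap','tray','stand','bottle','jug','jar','carton']:
        try: m=np.load(f'm_{n}_{l}.npy')
        except: continue
        P=t[m]; P=P[~np.isnan(P[:,0])]
        if len(P)==0: print(n,l,'nodepth');continue
        print(n,l,len(P),'med',np.round(np.median(P,0),3),'lo',np.round(np.percentile(P,3,0),3),'hi',np.round(np.percentile(P,97,0),3))
# stand base: z~0.010 points near
P=np.concatenate([W[n].reshape(-1,3) for n in W]); P=P[~np.isnan(P[:,0])]
for n in W:
    im=np.load(n+'0.npz')['im']
    c=im[60:280,280:400] if n=='side' else im[90:230,270:390]
    save(n+'0c.png',cv2.resize(c,None,fx=5 if n=='top' else 2.7,fy=5 if n=='top' else 2.7,interpolation=cv2.INTER_CUBIC)*1)
    if n=='top': save('sieve0c.png',cv2.resize(im[180:240,165:235],None,fx=8,fy=8,interpolation=cv2.INTER_CUBIC))
E
```

```text
side table z at few [array([ 0.1892, -0.201 , -0.002 ]), array([ 0.4159,  0.6301, -0.0009]), array([ 9.410e-01, -1.098e-01, -9.000e-04])]
side sieve 971 med [0.474 0.323 0.031] lo [0.435 0.295 0.001] hi [0.516 0.375 0.083]
side housing 1382 med [ 0.598 -0.088  0.134] lo [ 0.523 -0.108  0.084] hi [0.635 0.004 0.172]
side cap 1812 med [ 0.554 -0.057  0.151] lo [ 0.514 -0.096  0.115] hi [ 0.595 -0.001  0.181]
side tray 5944 med [ 0.452 -0.326  0.005] lo [ 0.365 -0.381  0.002] hi [ 0.528 -0.263  0.02 ]
side stand 6570 med [ 0.606 -0.064  0.036] lo [ 0.501 -0.122  0.002] hi [0.697 0.022 0.242]
side bottle 2472 med [ 0.7   -0.352  0.104] lo [ 0.679 -0.367  0.007] hi [ 0.732 -0.321  0.17 ]
side jug 1360 med [0.667 0.286 0.074] lo [0.632 0.273 0.009] hi [0.708 0.355 0.111]
side jar 1518 med [ 0.359 -0.118  0.074] lo [ 0.329 -0.13   0.008] hi [ 0.387 -0.078  0.102]
side carton 1074 med [0.343 0.069 0.053] lo [0.311 0.053 0.003] hi [0.373 0.129 0.058]
top table z at few [array([ 0.141 ,  0.4695, -0.001 ]), array([0.8074, 0.1992, 0.0013]), array([ 0.3611, -0.5212,  0.0006])]
top sieve 752 med [0.475 0.326 0.031] lo [0.44  0.295 0.02 ] hi [0.515 0.368 0.083]
top housing 845 med [ 0.599 -0.019  0.147] lo [ 0.52  -0.107  0.013] hi [0.637 0.022 0.173]
top cap 1467 med [ 0.554 -0.046  0.149] lo [ 0.513 -0.095  0.112] hi [0.597 0.001 0.182]
top tray 3168 med [ 0.444 -0.35   0.006] lo [ 0.368 -0.428  0.002] hi [ 0.523 -0.27   0.021]
top stand 2970 med [ 0.608 -0.014  0.015] lo [ 0.494 -0.122  0.006] hi [0.698 0.052 0.245]
top bottle 762 med [ 0.699 -0.326  0.113] lo [ 0.679 -0.355  0.012] hi [ 0.728 -0.308  0.172]
top jug 1234 med [0.677 0.322 0.058] lo [0.633 0.272 0.002] hi [0.712 0.369 0.111]
top jar 528 med [ 0.359 -0.096  0.1  ] lo [ 0.331 -0.128  0.001] hi [ 0.386 -0.069  0.103]
```

```bash
cat > fit.py <<'E'
from h import *
from scipy.optimize import least_squares
W={n:cloud(n,np.load(n+'0.npz')['d']) for n in ['side','top']}
for n in W:
    P=W[n].reshape(-1,3); P=P[~np.isnan(P[:,0])]
    c=np.array([.575,-.04])
    near=P[np.linalg.norm(P[:,:2]-c,axis=1)<.2]
    b=near[(near[:,2]>.006)&(near[:,2]<.014)]
    r=cv2.minAreaRect(b[:,:2].astype(np.float32)); print(n,'base',r,np.round(cv2.boxPoints(r),3).tolist())
    pp=near[(near[:,2]>.11)&(near[:,2]<.215)&(near[:,0]>.655)]
    if len(pp)>20:
        f=least_squares(lambda q:np.hypot(pp[:,0]-q[0],pp[:,1]-q[1])-.011,[.69,-.01],loss='soft_l1',f_scale=.002); print('pipe',f.x,len(pp),np.abs(f.fun).mean())
    m=np.load(f'm_{n}_cap.npy'); C=W[n][m]; C=C[~np.isnan(C[:,0])]
    # ransac plane w flange
    best=0;rng=np.random.default_rng(0)
    for _ in range(500):
        a=C[rng.choice(len(C),3,0)]; nn=np.cross(a[1]-a[0],a[2]-a[0]); nn/=np.linalg.norm(nn)+1e-12
        k=np.abs((C-a[0])@nn)<.002
        if k.sum()>best: best=k.sum();K=k
    c0=C[K].mean(0); nn=np.linalg.svd(C[K]-c0)[2][2]; nn*=np.sign(nn[2])
    print('flange n',nn,'tilt',np.degrees(np.arccos(nn[2])),'yaw of -n_xy',np.degrees(np.arctan2(-nn[1],-nn[0])),'npts',best)
    # knob
    h=(C-c0)@nn; kn=C[(h>.01)&(h<.05)]
    ux=np.cross([0,1,0],nn);ux/=np.linalg.norm(ux);uy=np.cross(nn,ux)
    k2=np.c_[(kn-c0)@ux,(kn-c0)@uy]; side=h[(h>.01)&(h<.05)]<.042
    f=least_squares(lambda q:np.hypot(k2[side,0]-q[0],k2[side,1]-q[1])-.014,[0,0],loss='soft_l1',f_scale=.002)
    ax=c0+f.x[0]*ux+f.x[1]*uy
    print('knob axis on flange top',ax,'housing origin?',ax-nn*.022, 'knob h max',np.percentile(h,99.5),np.abs(f.fun).mean(),side.sum())
    top=kn[h[(h>.01)&(h<.05)]>.043]; 
    if len(top)>5: print('knobtop mean',top.mean(0))
E
python3 fit.py
```

```text
side base ((0.5390154719352722, -0.04975518584251404), (0.3216494023799896, 0.16772852838039398), 16.417512893676758) [[0.3610000014305115, -0.014999999664723873], [0.40799999237060547, -0.17599999904632568], [0.7170000076293945, -0.08500000089406967], [0.6700000166893005, 0.07599999755620956]]
pipe [ 0.67948415 -0.00677203] 391 0.0008529824578283627
flange n [-0.5494022  -0.16671486  0.81875721] tilt 35.03942116417387 yaw of -n_xy 16.880302267855697 npts 1281
knob axis on flange top [ 0.55262666 -0.04483963  0.14223748] housing origin? [ 0.56471351 -0.0411719   0.12422482] knob h max 0.047575283103084 0.0006914765660184698 150
knobtop mean [ 0.52835071 -0.05422366  0.1800143 ]
top base ((0.5951805114746094, -0.05805900692939758), (0.3556719720363617, 0.23920749127864838), 86.96845245361328) [[0.4659999907016754, -0.2290000021457672], [0.7049999833106995, -0.24199999868869781], [0.7239999771118164, 0.11299999803304672], [0.48500001430511475, 0.12600000202655792]]
pipe [ 0.6803673  -0.00996276] 56 0.00047309274213602396
flange n [-0.55024593 -0.16884847  0.81775278] tilt 35.139532924962545 yaw of -n_xy 17.059155602685998 npts 977
knob axis on flange top [ 0.55359844 -0.04815069  0.14223318] housing origin? [ 0.56570385 -0.04443602  0.12424261] knob h max 0.047410848658904194 0.0005441969527282074 69
knobtop mean [ 0.52907033 -0.05524004  0.18026261]
```

View pics/top0c.png

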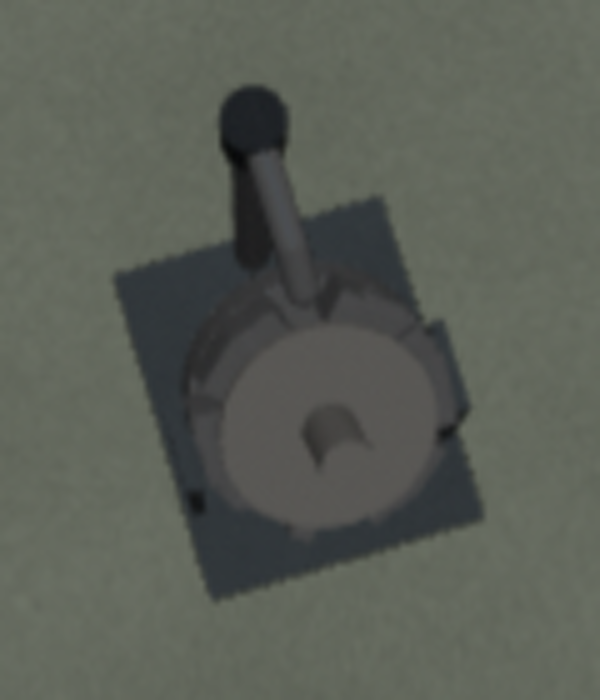

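View pics/sieve0c.png

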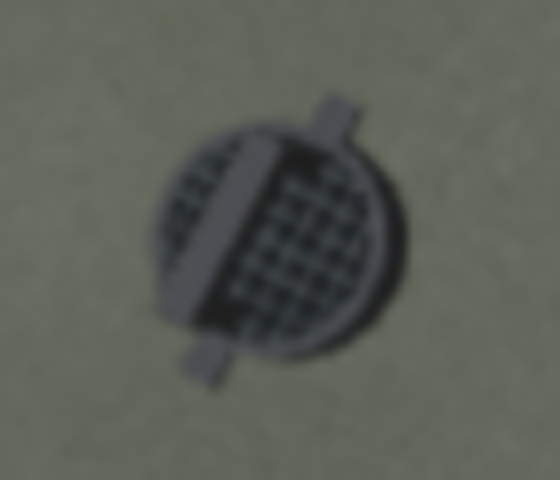

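View pics/side0c.png

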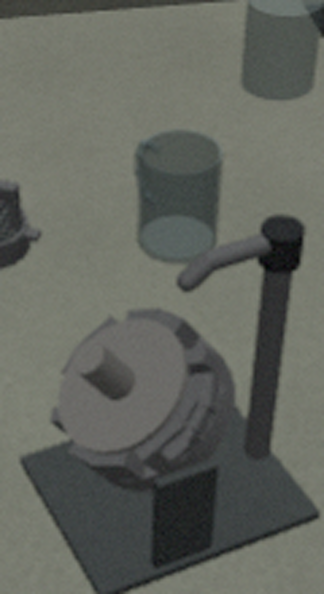

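```bash
cat > fit2.py <<'E'
from h import *
from scipy.optimize import least_squares
print([a for a in dir(arm) if not a.startswith('_')])
W={n:cloud(n,np.load(n+'0.npz')['d']) for n in ['side','top']}
for n in W:
    P=W[n].reshape(-1,3); P=P[~np.isnan(P[:,0])]
    S=P[np.linalg.norm(P[:,:2]-[.475,.332],axis=1)<.1]
    bar=S[(S[:,2]>.076)&(S[:,2]<.09)]
    r=cv2.minAreaRect(bar[:,:2].astype(np.float32)); print(n,'bar rect',r,'z',np.median(bar[:,2]))
    u=np.linalg.svd(bar[:,:2]-bar[:,:2].mean(0))[2][0]; print(' bar ang',np.degrees(np.arctan2(u[1],u[0])),bar[:,:2].mean(0),len(bar))
    b=S[(S[:,2]>.015)&(S[:,2]<.034)]; rr=np.hypot(*(b[:,:2]-[.475,.332]).T)
    r=cv2.minEnclosingCircle(b[rr<.065][:,:2].astype(np.float32)); print(' basket circle',r)
    T=P[(np.abs(P[:,0]-.445)<.13)&(np.abs(P[:,1]+.35)<.13)]
    e=T[(T[:,2]>.016)&(T[:,2]<.024)]; r=cv2.minAreaRect(e[:,:2].astype(np.float32)); print(' tray',r)
s=arm.observe(); M=R.from_rotvec(s['ee_rot']).as_matrix(); print(M.round(3))
E
python3 fit2.py
```

```text
['PlanningError', 'camera_params', 'get_image', 'hold_point_z', 'look_for', 'masks_of', 'observe', 'sign_off']
side bar rect ((0.4758716821670532, 0.3348562717437744), (0.020097026601433754, 0.06944733113050461), 64.65326690673828) z 0.08197090868634643
 bar ang -26.2510834672662 [0.47686293 0.33321423] 118
 basket circle ((0.47572964429855347, 0.333757609128952), 0.056670162826776505)
 tray ((0.4455805718898773, -0.3427336812019348), (0.16107645630836487, 0.1566733419895172), 15.118534088134766)
top bar rect ((0.47737255692481995, 0.334573894739151), (0.015425696969032288, 0.06964755058288574), 64.07316589355469) z 0.08134977524135523
 bar ang 153.05852156960884 [0.47713432 0.33400461] 149
 basket circle ((0.47630810737609863, 0.33328011631965637), 0.05584728345274925)
 tray ((0.4452994167804718, -0.34761446714401245), (0.16028496623039246, 0.16062410175800323), 15.44573974609375)
[[ 0.955  0.296  0.   ]
 [ 0.296 -0.955 -0.   ]
 [-0.     0.    -1.   ]]
```

```bash
cat > plan.py <<'E'
from h import *
H=np.array([.566,-.043,.125]); YAW=np.radians(17.0); T=np.radians(35)
def Hm(yaw=YAW):
    x=np.array([np.cos(T)*np.cos(yaw),np.cos(T)*np.sin(yaw),np.sin(T)])
    z=np.array([-np.sin(T)*np.cos(yaw),-np.sin(T)*np.sin(yaw),np.cos(T)])
    return np.c_[x,np.cross(z,x),z]
def plan(pt,Rt,N,start=None):
    if start is None:
        s=arm.observe(); p,Rc=np.array(s['position']),R.from_rotvec(s['ee_rot'])
    else: p,Rc=start
    rv=(Rc.inv()*R.from_matrix(Rt)).as_rotvec()
    d=(np.array(pt)-p)/N; out=[]
    for i in range(N):
        sh=Rc.inv().apply(d); out.append([np.round(sh,4).tolist(),np.round(np.degrees(rv/N),2).tolist()])
        Rc=Rc*R.from_rotvec(rv/N)
    print('dist',np.linalg.norm(d*N),'turn',np.degrees(np.linalg.norm(rv)))
    for o in out: print(o)
def tooldown(ang): # tool x at ang deg, z down
    a=np.radians(ang); x=np.array([np.cos(a),np.sin(a),0]); z=np.array([0,0,-1.]); return np.c_[x,np.cross(z,x),z]
def toolH(yaw=YAW,rot=0,flip=1):
    # tool z=-zh; tool x = xh rotated by rot deg about zh
    h=Hm(yaw); r=np.radians(rot); x=np.cos(r)*h[:,0]+np.sin(r)*h[:,1]; z=-h[:,2]; return np.c_[x,np.cross(z,x),z]
def st():
    s=arm.observe(); M=R.from_rotvec(s['ee_rot']).as_matrix()
    print('t',round(float(s['clock']),2),'p',np.round(s['position'],4),'q',np.round(s['joints'],3),'F',np.round(s['force'],1),'w',round(float(s['width']),3)); return s,M
E
python3 - <<'E'
from plan import *
st(); A=np.array([.5532,-.0465,.1422]); print(np.round(Hm(),3))
plan(A+(.112)*Hm()[:,2],toolH(),10)
E
```

```text
t 1.0 p [ 0.1851 -0.597   0.2267] q [ 1.167  0.435  0.025  1.573 -0.012  1.134 -0.075] F [-0.6  0.9  0. ] w 0.999
[[ 0.783 -0.292 -0.549]
 [ 0.239  0.956 -0.168]
 [ 0.574 -0.     0.819]]
dist 0.613808616674013 turn 35.00088932003585
[[0.045, -0.0417, -0.0007], [-0.01, 3.5, 0.02]]
[[0.045, -0.0417, 0.002], [-0.01, 3.5, 0.02]]
[[0.0448, -0.0417, 0.0048], [-0.01, 3.5, 0.02]]
[[0.0444, -0.0418, 0.0075], [-0.01, 3.5, 0.02]]
[[0.0438, -0.0418, 0.0102], [-0.01, 3.5, 0.02]]
[[0.0431, -0.0418, 0.0128], [-0.01, 3.5, 0.02]]
[[0.0422, -0.0418, 0.0154], [-0.01, 3.5, 0.02]]
[[0.0412, -0.0418, 0.018], [-0.01, 3.5, 0.02]]
[[0.04, -0.0418, 0.0204], [-0.01, 3.5, 0.02]]
[[0.0386, -0.0419, 0.0228], [-0.01, 3.5, 0.02]]
```

```bash
python3 -m pendant '[[[0.045,-0.042,-0.001],[0,3.5,0],0.09],[[0.045,-0.042,0.002],[0,3.5,0],0.09],[[0.045,-0.042,0.005],[0,3.5,0],0.08],[[0.044,-0.042,0.008],[0,3.5,0],0.07],[[0.044,-0.042,0.010],[0,3.5,0],0.06],[[0.043,-0.042,0.013],[0,3.5,0],0.06],[[0.042,-0.042,0.015],[0,3.5,0],0.06],[[0.041,-0.042,0.018],[0,3.5,0],0.06],[[0.040,-0.042,0.020],[0,3.5,0],0.06],[[0.039,-0.042,0.023],[0,3.5,0],0.06]]' 30
python3 - <<'E'
from plan import *
s,M=st(); A=np.array([.5532,-.0465,.1422])
plan(A+(.012)*Hm()[:,2],toolH(),4)
im,d=arm.get_image('side'); save('side1.png',im)
im,d=arm.get_image('top'); save('top1.png',im)
E
```

```text
clock: 2.25
position: [0.4908, -0.0613, 0.2348]
ee_rot: [-2.88, -0.436, -0.912]
force: [1.5, -0.1, 1.0]
width: 0.648
t 2.25 p [ 0.4908 -0.0613  0.2348] q [ 0.756  0.027 -0.516  2.296 -0.821  0.399 -0.327] F [ 1.5 -0.1  1. ] w 0.648
dist 0.10069273041472977 turn 0.2445246468853311
[[-0.0002, 0.001, 0.0252], [-0.01, -0.04, 0.05]]
[[-0.0002, 0.001, 0.0252], [-0.01, -0.04, 0.05]]
[[-0.0002, 0.001, 0.0252], [-0.01, -0.04, 0.05]]
[[-0.0002, 0.001, 0.0252], [-0.01, -0.04, 0.05]]
```

View pics/side1.png

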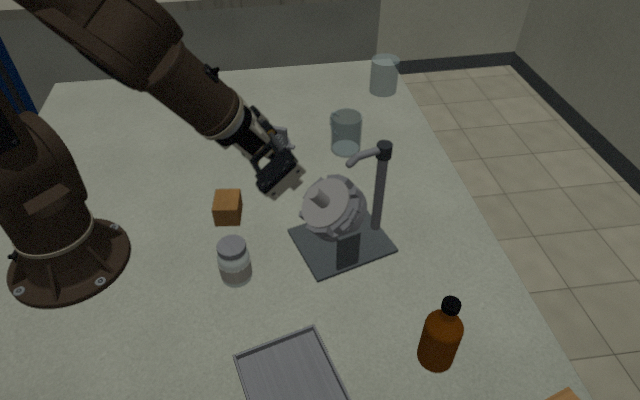

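The gripper tip at (280,185) is pointing down the mouth axis at the knob (318,198), and nothing is in the way.

```bash
python3 -m pendant '[[[0,0.001,0.025],[0,0,0],0.06],[[0,0.001,0.025],[0,0,0],0.06],[[0,0.001,0.025],[0,0,0],0.06],[[0,0.001,0.025],[0,0,0],0.06],[[0,0,0],[0,0,0],0.06]]'
python3 - <<'E'
from plan import *
s,M=st(); A=np.array([.5532,-.0465,.1422]); print('in H axes rel to knob axis',(s['position']-A)@Hm())
im,d=arm.get_image('side'); save('side2.png',cv2.resize(im[120:290,230:420],None,fx=4,fy=3.5))
im,d=arm.get_image('top'); save('top2.png',cv2.resize(im[90:230,270:390],None,fx=4,fy=4))
E
```

```text
clock: 2.98
position: [0.5452, -0.0493, 0.153]
ee_rot: [-2.878, -0.435, -0.906]
force: [-0.4, -0.1, 1.3]
width: 0.653
t 2.98 p [ 0.5452 -0.0493  0.153 ] q [ 0.639  0.275 -0.545  2.306 -1.216  0.122  0.061] F [-0.4 -0.1  1.3] w 0.653
in H axes rel to knob axis [-0.00074122 -0.00030192  0.01368004]
```

View pics/side2.png

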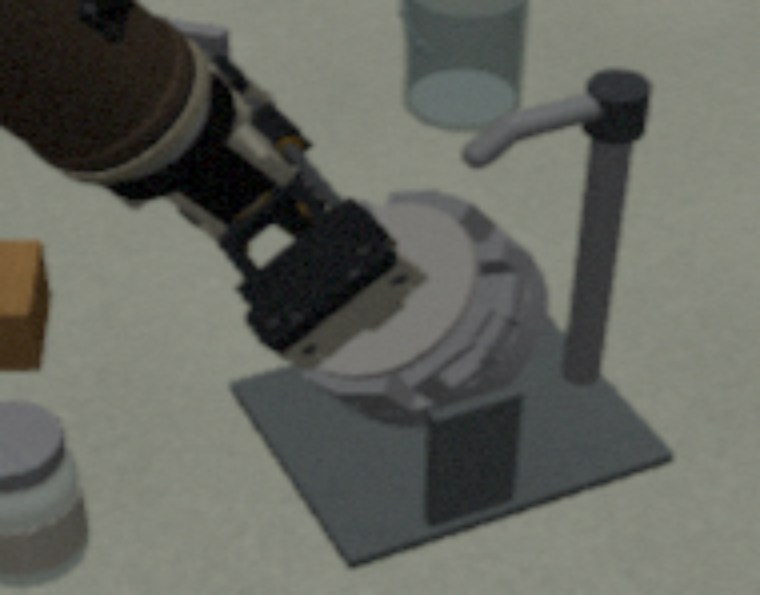

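The tool is centred on the knob within 1 mm, with the fingertips about 13 mm above the flange. Closing.

```bash
python3 -m pendant '[[[0,0,0],[0,0,0],0.03],[[0,0,0],[0,0,0],0.02],[[0,0,0],[0,0,0],0.015],[[0,0,0],[0,0,0],0.015],[[0,0,0],[0,0,0],0.015]]' 30
python3 -m pendant '[[[0,0,-0.010],[0,0,0],0.015],[[0,0,-0.02],[0,0,0],0.015],[[0,0,-0.03],[0,0,0],0.015],[[0,0,-0.03],[0,0,0],0.015]]'
python3 - <<'E'
from plan import *
s,M=st()
plan([.4453,-.3476,.20],tooldown(17),8)
E
```

```text
clock: 3.7
position: [0.5453, -0.0495, 0.1542]
ee_rot: [-2.879, -0.437, -0.91]
force: [-3.6, -0.0, 4.8]
width: 0.3
clock: 4.2
position: [0.4948, -0.0648, 0.2278]
ee_rot: [-2.879, -0.437, -0.907]
force: [0.0, -0.0, -0.6]
width: 0.302
t 4.2 p [ 0.4948 -0.0648  0.2278] q [ 0.499  0.031 -0.256  2.311 -0.864  0.393 -0.282] F [ 0.  -0.  -0.6] w 0.302
dist 0.28844169353430954 turn 34.971916260065164
[[-0.0154, 0.0319, -0.0066], [-0.02, -4.37, 0.03]]
[[-0.0158, 0.0319, -0.0054], [-0.02, -4.37, 0.03]]
[[-0.0162, 0.0319, -0.0042], [-0.02, -4.37, 0.03]]
[[-0.0164, 0.032, -0.0029], [-0.02, -4.37, 0.03]]
[[-0.0166, 0.032, -0.0016], [-0.02, -4.37, 0.03]]
[[-0.0167, 0.032, -0.0003], [-0.02, -4.37, 0.03]]
[[-0.0166, 0.032, 0.0009], [-0.02, -4.37, 0.03]]
[[-0.0165, 0.032, 0.0022], [-0.02, -4.37, 0.03]]
```

```bash
python3 -m pendant '[[[-0.015,0.032,-0.0066],[0,-4.37,0],0.015],[[-0.016,0.032,-0.0054],[0,-4.37,0],0.015],[[-0.016,0.032,-0.0042],[0,-4.37,0],0.015],[[-0.0165,0.032,-0.003],[0,-4.37,0],0.015],[[-0.0165,0.032,-0.0016],[0,-4.37,0],0.015],[[-0.0165,0.032,0],[0,-4.37,0],0.015],[[-0.0165,0.032,0.001],[0,-4.37,0],0.015],[[-0.0165,0.032,0.002],[0,-4.37,0],0.015],[[0,0,0],[0,0,0],0.015]]'
python3 - <<'E'
from plan import *
s,M=st()
plan([.4453,-.3476,.08],tooldown(17),4)
im,d=arm.get_image('side'); save('side3.png',im); W=cloud('side',d)
im,d=arm.get_image('top'); save('top3.png',im); np.savez('top3.npz',im=im,d=d)
for m in arm.masks_of('side','cap')[:1]:
    C=W[m['pixels']]; print(m['conf'],m['rect'],np.nanpercentile(C,[2,50,98],axis=0).round(3))
E
```

```text
clock: 5.32
position: [0.4475, -0.3498, 0.1989]
ee_rot: [-3.106, -0.468, 0.001]
force: [-0.2, 1.5, -1.4]
width: 0.297
t 5.33 p [ 0.4475 -0.3498  0.1989] q [ 0.532  0.367  0.05   1.754 -0.021  1.022 -0.682] F [-0.2  1.5 -1.4] w 0.297
dist 0.11893049869244902 turn 0.15511843239150994
[[-0.0003, -0.0007, 0.0297], [-0.01, 0.01, 0.04]]
[[-0.0003, -0.0007, 0.0297], [-0.01, 0.01, 0.04]]
[[-0.0003, -0.0007, 0.0297], [-0.01, 0.01, 0.04]]
[[-0.0003, -0.0007, 0.0297], [-0.01, 0.01, 0.04]]
0.6 [282.7, 336.0, 69.2, 59.4] [[ 0.394 -0.404  0.177]
 [ 0.419 -0.374  0.183]
 [ 0.483 -0.314  0.185]]
```

View pics/side3.png

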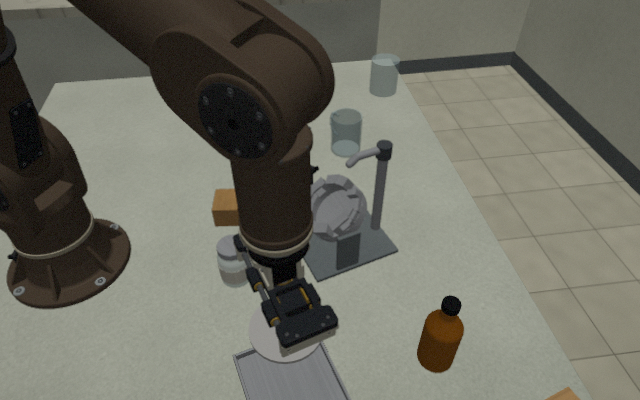

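View pics/top3.png

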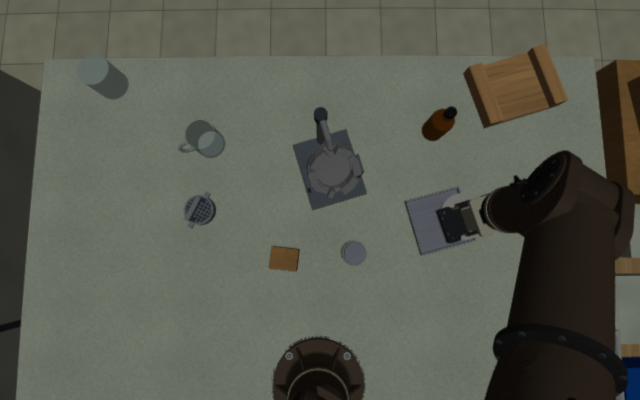

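The cap hangs level (flange z 0.177–0.185) over the tray centre, and its underside is at about 0.160. The bottle, jar and carton are untouched. Lowering needs about 0.155 m, so I'll go slowly at the end.

```bash
python3 -m pendant '[[[-0.002,-0.002,0.04],[0,0,0],0.015],[[0,0,0.04],[0,0,0],0.015],[[0,0,0.04],[0,0,0],0.015],[[0,0,0.02],[0,0,0],0.015],[[0,0,0.007],[0,0,0],0.015],[[0,0,0],[0,0,0],0.015]]'
python3 -m pendant '[[[0,0,0.003],[0,0,0],0.015],[[0,0,0.003],[0,0,0],0.015],[[0,0,0],[0,0,0],0.015]]'
```

```text
clock: 6.22
position: [0.4455, -0.3461, 0.0535]
ee_rot: [-3.105, -0.471, -0.003]
force: [0.8, -0.8, -1.2]
width: 0.298
clock: 6.6
position: [0.4454, -0.3465, 0.0472]
ee_rot: [-3.106, -0.471, -0.003]
force: [0.1, 0.7, -2.5]
width: 0.298
```

Expected contact is near TCP z = 0.0437.

```bash
python3 -m pendant '[[[0,0,0.002],[0,0,0],0.015],[[0,0,0.001],[0,0,0],0.015],[[0,0,0],[0,0,0],0.015]]'
python3 -m pendant '[[[0,0,0.001],[0,0,0],0.015],[[0,0,0],[0,0,0],0.015]]'
```

```text
clock: 6.98
position: [0.4456, -0.3466, 0.0446]
ee_rot: [-3.106, -0.471, -0.003]
force: [-1.3, 0.3, 5.4]
width: 0.298
clock: 7.22
position: [0.4456, -0.3466, 0.0446]
ee_rot: [-3.106, -0.471, -0.004]
force: [-4.8, 3.3, 17.9]
width: 0.298
```

Contact reads 18 N and it has stopped descending. Releasing and retreating.

```bash
python3 -m pendant '[[[0,0,0],[0,0,0],0.06],[[0,0,0],[0,0,0],0.06],[[0,0,0],[0,0,0],0.06],[[0,0,-0.01],[0,0,0],0.06],[[0,0,-0.03],[0,0,0],0.06],[[0,0,-0.05],[0,0,0],0.06],[[0,0,-0.06],[0,0,0],0.06],[[0,0,-0.06],[0,0,0],0.06]]'
python3 - <<'E'
from plan import *
s,M=st()
im,d=arm.get_image('side'); save('side4.png',im); W=cloud('side',d)
im,d=arm.get_image('top'); save('top4.png',im); np.savez('top4.npz',im=im,d=d); Wt=cloud('top',d)
for n,w in (('side',W),('top',Wt)):
  for m in arm.masks_of(n,'cap')[:1]:
    C=w[m['pixels']]; print(m['conf'],m['rect'],np.nanpercentile(C,[2,50,98],axis=0).round(3))
E
```

```text
clock: 8.22
position: [0.4447, -0.3465, 0.2556]
ee_rot: [-3.106, -0.471, -0.003]
force: [0.4, -1.3, -0.1]
width: 0.653
t 8.22 p [ 0.4447 -0.3465  0.2556] q [ 0.527  0.311  0.055  1.688 -0.02   1.143 -0.683] F [ 0.4 -1.3 -0.1] w 0.653
0.79 [287.9, 373.1, 65.1, 53.9] [[ 0.394 -0.387  0.026]
 [ 0.446 -0.351  0.029]
 [ 0.496 -0.295  0.075]]
0.62 [438.5, 220.6, 28.2, 40.1] [[ 0.393 -0.372  0.025]
 [ 0.443 -0.335  0.03 ]
 [ 0.496 -0.296  0.075]]
```

View pics/side4.png

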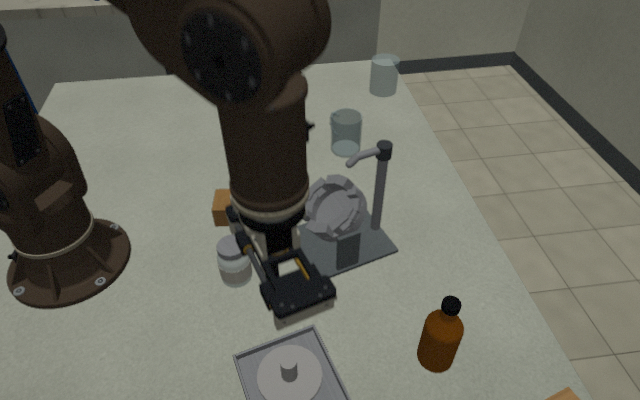

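The cap sits flat in the tray: flange top z is about 0.029, knob top 0.075, and the centre is at about (0.445,-0.346). During the cap grasp joint 6 reached 0.122, right at its limit of 0.12. I'll identify the kinematics from the logged poses so I can check the insertion poses before going there.

```bash
cat > kin.py <<'E'
import numpy as np, itertools, json, os
from scipy.optimize import least_squares
from scipy.spatial.transform import Rotation as R
D=[([1.167,.435,.025,1.573,-.012,1.134,-.075],[.1851,-.597,.2267],[-3.105,-.47,.001]),
([.756,.027,-.516,2.296,-.821,.399,-.327],[.4908,-.0613,.2348],[-2.88,-.436,-.912]),
([.639,.275,-.545,2.306,-1.216,.122,.061],[.5452,-.0493,.153],[-2.878,-.435,-.906]),
([.499,.031,-.256,2.311,-.864,.393,-.282],[.4948,-.0648,.2278],[-2.879,-.437,-.907]),
([.532,.367,.05,1.754,-.021,1.022,-.682],[.4475,-.3498,.1989],[-3.106,-.468,.001]),
([.527,.311,.055,1.688,-.02,1.143,-.683],[.4447,-.3465,.2556],[-3.106,-.471,-.003])]
E0=lambda a,t: R.from_euler(a,t)
def fk(q,p,sg):
    # p: h, L1, e1x, e2x, L2, w1x, Lt, c7, y-offsets y1,y2,y3
    s1,s3,s5,s7=sg
    Rc=R.from_euler('z',s1*q[0]); P=np.array([0,0,p[0]])
    Rc=Rc*R.from_euler('y',q[1]); P=P+Rc.apply([0,p[8],p[1]]); Rc=Rc*R.from_euler('z',s3*q[2]); P=P+Rc.apply([p[2],0,0])
    Rc=Rc*R.from_euler('y',q[3]); P=P+Rc.apply([p[3],p[9],p[4]]); Rc=Rc*R.from_euler('z',s5*q[4]); P=P+Rc.apply([p[5],0,0])
    Rc=Rc*R.from_euler('y',q[5]); P=P+Rc.apply([p[7+3],p[8+3],p[6]]); Rc=Rc*R.from_euler('z',s7*q[6]+p[7])
    return P,Rc
def res(p,sg,D):
    o=[]
    for q,x,r in D:
        P,Rc=fk(q,p,sg); o+=list(P-x); o+=list(.3*(R.from_rotvec(r).inv()*Rc).as_rotvec())
    return np.array(o)
if __name__=='__main__':
    best=None
    for sg in itertools.product([1,-1],repeat=4):
      for c7 in (0,1.57,3.14,-1.57):
        f=least_squares(lambda p:np.r_[res(p,sg,D),.003*(p[[2,3,5,8,9,10,11]])],[.35,.4,0,0,.4,0,.3,c7,0,0,0,0])
        if best is None or f.cost<best[0]: best=(f.cost,sg,f.x); print(f.cost,sg,f.x.round(4))
    json.dump([best[1],best[2].tolist()],open('kin.json','w'))
    print((res(best[2],best[1],D).reshape(-1,6)*1000).round(1))
E
python3 kin.py
```

```text
0.07693803215353245 (1, 1, 1, 1) [-2.2793 -2.3798  0.6602 -3.1682 -1.5507  0.8683 -2.2177 -2.1194  0.2176
 -0.6441 -0.5237 -0.0611]
0.07693803215349872 (1, 1, 1, 1) [-2.2793 -2.3798  0.6602 -3.1682 -1.5507  0.8683 -2.2177  4.1638  0.2176
 -0.6441 -0.5237 -0.0611]
5.412283032713792e-07 (-1, -1, -1, -1) [ 2.7230e-01  5.5610e-01 -9.0000e-04 -1.0000e-03  4.2940e-01  7.0000e-04
  3.6880e-01  1.5707e+00 -3.7600e-02 -1.6600e-02  2.0000e-04  9.0000e-04]
5.412283032713708e-07 (-1, -1, -1, -1) [ 2.7230e-01  5.5610e-01 -9.0000e-04 -1.0000e-03  4.2940e-01  7.0000e-04
  3.6880e-01  1.5707e+00 -3.7600e-02 -1.6600e-02  2.0000e-04  9.0000e-04]
[[ 0.4  0.   0.  -0.3  0.2 -0.2]
 [ 0.   0.1  0.2 -0.2  0.3 -0.1]
 [ 0.   0.1  0.  -0.1  0.1  0.1]
 [-0.1 -0.2 -0.2 -0.1 -0.   0.1]
 [ 0.   0.   0.1  0.  -0.  -0. ]
 [-0.3 -0.3 -0.1  0.3 -0.2  0.2]]
```

The kinematic model fits to 0.4 mm. Next I'll check reachability of the insertion poses and refine the housing pose with the cap off.

```bash
cat > ik.py <<'E'
from plan import *
import json
from kin import fk
from scipy.optimize import least_squares
sg,kp=json.load(open('kin.json'))
LO=np.array([-2.62,-.44,-1.27,.08,-1.32,.12,-2.74]);HI=np.array([2.62,2.09,1.32,2.57,4.46,2,2.74])
def ik(p,M,q0,q3=None):
    Rt=R.from_matrix(M)
    def f(q):
        q=q.copy()
        P,Rc=fk(q,kp,sg); o=np.r_[(P-p)*10,3*(Rt.inv()*Rc).as_rotvec()]
        return np.r_[o,(5*(q[2]-q3)) if q3 is not None else 1e-4*(q[2]-q0[2])]
    s=least_squares(f,np.clip(q0,LO+1e-3,HI-1e-3),bounds=(LO,HI)); return s.x,np.abs(s.fun).max()
E
python3 - <<'E'
from ik import *
h=Hm()
for rot in (-40,-90,140,90):
  for zh in (.14,.026):
    p=H+zh*h[:,2]; M=toolH(rot=rot)
    print('rot',rot,'zh',zh)
    for q3 in np.arange(-1.2,1.3,.3):
        best=None
        for q50 in (-1,0,1,2,3):
            for q70 in (-1.5,0,1.5):
                q,e=ik(p,M,np.array([.4-q3*.5,.2,q3,2.2,q50,.5,q70]),q3)
                if best is None or e<best[1]: best=(q,e)
        print('   ',np.round(best[0],2),'err',best[1].round(4))
E
cat > fit3.py <<'E'
from plan import *
from scipy.optimize import least_squares
import sys
d=np.load('top4.npz')['d']; im,ds=arm.get_image('side'); 
h=Hm()
for n,dd in (('top',d),('side',ds)):
    P=cloud(n,dd).reshape(-1,3); P=P[~np.isnan(P[:,0])]
    L=(P-H)@h; r=np.hypot(L[:,0],L[:,1])
    k=(r<.064)&(r>.05)&(abs(L[:,2]-.016)<.004); print(n,'roof top z',np.median(L[k,2]),k.sum())
    k=(r<.075)&(r>.060)&(L[:,2]>-.03)&(L[:,2]<.012); Q=L[k]; th=np.degrees(np.arctan2(Q[:,1],Q[:,0]))
    f=least_squares(lambda c:np.hypot(Q[:,0]-c[0],Q[:,1]-c[1])-.067,[0,0],loss='soft_l1',f_scale=.001)
    print(' outer',f.x,k.sum(),'ang spread',np.percentile(th,[5,50,95]))
    k=(r<.050)&(r>.040)&(L[:,2]>-.03)&(L[:,2]<-.004); Q=L[k]; th=np.degrees(np.arctan2(Q[:,1],Q[:,0]))
    if k.sum()>20:
        f=least_squares(lambda c:np.hypot(Q[:,0]-c[0],Q[:,1]-c[1])-.045,[0,0],loss='soft_l1',f_scale=.001); print(' bore',f.x,k.sum(),np.percentile(th,[5,50,95]))
    k=(abs(np.abs((P-H)@np.array([-np.sin(YAW),np.cos(YAW),0]))-.0)<.1)&(P[:,2]>.006)&(P[:,2]<.014)&(np.linalg.norm(P[:,:2]-H[:2],axis=1)<.16)
    c=P[k][:,:2]-H[:2]; X=c@[np.cos(YAW),np.sin(YAW)]; Y=c@[-np.sin(YAW),np.cos(YAW)]
    print(' base x',np.percentile(X,[.5,99.5]),'y',np.percentile(Y,[.5,99.5]),k.sum())
E
python3 fit3.py
```

```text
rot -40 zh 0.14
    [ 1.44  0.11 -1.2   2.25 -0.59  0.38 -1.21] err 0.0
    [ 1.16  0.06 -0.9   2.26 -0.73  0.41 -1.09] err 0.0
    [ 0.86  0.03 -0.6   2.28 -0.79  0.42 -1.05] err 0.0
    [ 0.56  0.   -0.3   2.3  -0.82  0.42 -1.03] err 0.0
    [ 0.25 -0.02  0.    2.32 -0.82  0.42 -1.04] err 0.0
    [-0.05 -0.04  0.3   2.34 -0.79  0.42 -1.06] err 0.0
    [-0.36 -0.07  0.6   2.36 -0.72  0.4  -1.11] err 0.0
    [-0.69 -0.13  0.9   2.37 -0.56  0.37 -1.26] err 0.0
    [-1.14 -0.36  1.2   2.37  0.23  0.35 -2.03] err 0.0384
rot -40 zh 0.026
    [ 1.13  0.51 -1.2   2.23  0.98  0.25 -2.74] err 0.115
    [ 0.89  0.38 -0.9   2.25  0.71  0.12 -2.55] err 0.0577
    [ 0.69  0.31 -0.6   2.28 -1.04  0.12 -0.8 ] err 0.0531
    [ 0.41  0.26 -0.3   2.3  -1.32  0.17 -0.56] err 0.0403
    [ 0.15  0.25 -0.    2.37  4.46  0.25 -0.07] err 0.0723
    [-0.11  0.25  0.3   2.39  4.46  0.34 -0.08] err 0.0838
    [-0.35  0.28  0.6   2.42  4.46  0.43 -0.08] err 0.1015
    [-0.57  0.34  0.9   2.44  4.46  0.56 -0.07] err 0.1306
    [-0.74  0.49  1.2   2.46  4.46  0.78 -0.08] err 0.18
rot -90 zh 0.14
    [ 1.44  0.11
[... 3011 characters left out ...]
  2.42  4.46  0.43  2.19] err 0.083
    [-0.57  0.34  0.9   2.44  4.46  0.56  2.19] err 0.1059
    [-0.74  0.49  1.2   2.46  4.46  0.78  2.19] err 0.1451
top roof top z 0.015510304313433365 480
 outer [ 0.00040085 -0.00080156] 374 ang spread [-84.39005168  18.12462861 136.77570926]
 bore [-0.00052727 -0.00169154] 58 [-162.82899278  -93.06192535  161.81529584]
 base x [-0.06902786  0.13018902] y [-0.08338509  0.08078012] 1412
side roof top z 0.01573999136211889 577
 outer [0.00109151 0.00206001] 821 ang spread [-139.33573615  -69.71528587   97.85190216]
 bore [0.00102934 0.00293804] 108 [ 30.3471214  103.46512999 158.41914392]
 base x [-0.0606576   0.12975007] y [-0.08208226  0.07980093] 2329
```

```bash
python3 - <<'E'
from h import *
im=np.load('top4.npz')['im']; save('top4c.png',cv2.resize(cv2.convertScaleAbs(im[90:230,270:390],alpha=1.8),None,fx=4.2,fy=4.2,interpolation=cv2.INTER_CUBIC))
E
```

```text
(no output)
```

View pics/top4c.png

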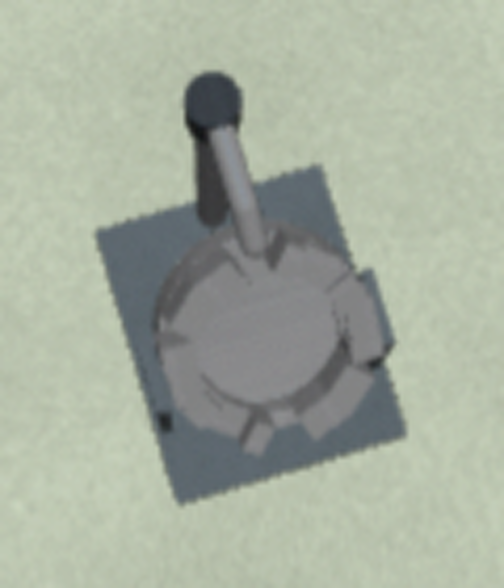

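```bash
python3 - <<'E'
from ik import *
h=Hm()
for rot in (-40,-90,90):
  for zh in (.06,.046,.042,.038,.034):
    p=H+zh*h[:,2]; M=toolH(rot=rot)
    print('rot',rot,'zh',zh)
    for q3 in (-1,-.7,-.5,-.35,-.2,0,.3,.6):
        best=None
        for q50 in (-1,0,1,3):
            for q70 in (-1.5,0,1.5):
                q,e=ik(p,M,np.array([.4-q3*.5,.2,q3,2.2,q50,.5,q70]),q3)
                if best is None or e<best[1]: best=(q,e)
        if best[1]<.02: print('   ',np.round(best[0],2),'err',best[1].round(4))
E
```

```text
rot -40 zh 0.06
    [ 1.04  0.32 -1.    2.28  0.16  0.12 -1.98] err 0.0
    [ 0.8   0.24 -0.7   2.3  -0.77  0.15 -1.08] err 0.0
    [ 0.63  0.21 -0.5   2.31 -1.03  0.19 -0.83] err 0.0
    [ 0.49  0.19 -0.35  2.32 -1.14  0.22 -0.72] err 0.0
    [ 0.36  0.18 -0.2   2.33 -1.22  0.24 -0.65] err 0.0
    [ 0.18  0.16 -0.    2.34 -1.29  0.28 -0.59] err 0.0
    [-0.08  0.16  0.3   2.36 -1.32  0.33 -0.56] err 0.0141
rot -40 zh 0.046
    [ 1.01  0.36 -1.    2.27  0.56  0.12 -2.38] err 0.0144
    [ 0.78  0.27 -0.7   2.29 -0.74  0.12 -1.1 ] err 0.0197
    [ 0.61  0.24 -0.5   2.31 -1.14  0.15 -0.72] err 0.0
    [ 0.48  0.22 -0.35  2.32 -1.27  0.19 -0.61] err 0.0
    [ 0.35  0.21 -0.2   2.33 -1.32  0.22 -0.56] err 0.0061
rot -40 zh 0.042
    [ 1.    0.37 -1.    2.27  0.69  0.12 -2.51] err 0.0139
    [ 0.6   0.25 -0.5   2.31 -1.18  0.14 -0.68] err 0.0
    [ 0.47  0.23 -0.35  2.32 -1.31  0.18 -0.57] err 0.0
    [ 0.34  0.22 -0.2   2.32 -1.32  0.22 -0.56] err 0.0158
rot -40 zh 0.038
    [ 0.99  0.38 -1.    2.27  0.82  0.12 -2.64] err 0.0119
    [ 0.6   0.26 -0.5   2.31 -1.23  0.13 -0.64] err 0.0
    
[... 2116 characters left out ...]
9  1.66] err 0.0
    [ 0.35  0.21 -0.2   2.33 -1.32  0.22  1.71] err 0.0067
rot 90 zh 0.042
    [ 1.    0.37 -1.    2.27  0.69  0.12 -0.24] err 0.0184
    [ 0.6   0.25 -0.5   2.31 -1.18  0.14  1.59] err 0.0
    [ 0.47  0.23 -0.35  2.32 -1.31  0.18  1.7 ] err 0.0
    [ 0.34  0.22 -0.2   2.32 -1.32  0.22  1.71] err 0.0175
rot 90 zh 0.038
    [ 0.99  0.38 -1.    2.27  0.82  0.12 -0.37] err 0.016
    [ 0.6   0.26 -0.5   2.31 -1.23  0.13  1.63] err 0.0
    [ 0.47  0.24 -0.35  2.32 -1.32  0.17  1.72] err 0.0069
rot 90 zh 0.034
    [ 0.99  0.4  -1.    2.27  0.95  0.12 -0.5 ] err 0.0103
    [ 0.59  0.27 -0.5   2.31 -1.28  0.13  1.68] err 0.0
    [ 0.46  0.25 -0.35  2.31 -1.32  0.17  1.72] err 0.0168
```

The insertion is feasible if I grip the bar with the fingertips at its lower edge (TCP about 63 mm above the sieve origin). Joint 7 has room with tool x at 153.6° for the pick and mouth rotation -40° → -90° for the twist. Travelling to the sieve.

```bash
python3 - <<'E'
from plan import *
s,M=st()
plan([.4765,.3337,.20],tooldown(153.6),14)
plan(np.array(s['position'])+[0,0,.05],tooldown(17),1)
E
```

```text
t 8.47 p [ 0.4448 -0.3465  0.2532] q [ 0.527  0.313  0.054  1.691 -0.02   1.137 -0.683] F [ 0.5  0.1 -0.2] w 0.657
dist 0.6829864678911682 turn 136.35547796268966
[[0.0166, -0.0457, 0.0038], [0.01, -0.01, -9.74]]
[[0.0241, -0.0423, 0.0038], [0.01, -0.01, -9.74]]
[[0.0309, -0.0376, 0.0039], [0.01, -0.01, -9.74]]
[[0.0368, -0.0318, 0.0039], [0.01, -0.01, -9.74]]
[[0.0416, -0.0251, 0.0039], [0.01, -0.01, -9.74]]
[[0.0453, -0.0177, 0.0039], [0.01, -0.01, -9.74]]
[[0.0476, -0.0098, 0.0039], [0.01, -0.01, -9.74]]
[[0.0486, -0.0016, 0.0038], [0.01, -0.01, -9.74]]
[[0.0482, 0.0066, 0.0038], [0.01, -0.01, -9.74]]
[[0.0464, 0.0147, 0.0038], [0.01, -0.01, -9.74]]
[[0.0432, 0.0223, 0.0038], [0.01, -0.01, -9.74]]
[[0.0388, 0.0293, 0.0038], [0.01, -0.01, -9.74]]
[[0.0333, 0.0354, 0.0038], [0.01, -0.01, -9.74]]
[[0.0268, 0.0406, 0.0038], [0.01, -0.01, -9.74]]
dist 0.04999999999999999 turn 0.2672379450535778
[[0.0001, -0.0, -0.05], [-0.02, -0.11, 0.24]]
```

```bash
python3 -m pendant '[[[0.0166,-0.0457,0],[0,0,-9.74],0.06],[[0.0241,-0.0423,0],[0,0,-9.74],0.06],[[0.0309,-0.0376,0],[0,0,-9.74],0.06],[[0.0368,-0.0318,0],[0,0,-9.74],0.06],[[0.0416,-0.0251,0],[0,0,-9.74],0.06],[[0.0453,-0.0177,0],[0,0,-9.74],0.06],[[0.0476,-0.0098,0],[0,0,-9.74],0.06],[[0.0486,-0.0016,0],[0,0,-9.74],0.06],[[0.0482,0.0066,0],[0,0,-9.74],0.06],[[0.0464,0.0147,0],[0,0,-9.74],0.06]]'
python3 - <<'E'
from plan import *
s,M=st()
plan([.4765,.3337,.18],tooldown(153.6),5)
E
```

```text
clock: 9.72
position: [0.4669, 0.1403, 0.252]
ee_rot: [-1.688, -2.648, 0.001]
force: [1.1, -1.0, -0.3]
width: 0.655
t 9.72 p [0.4669 0.1403 0.252 ] q [ 0.014  0.234 -0.499  1.828  0.123  1.111 -0.093] F [ 1.1 -1.  -0.3] w 0.655
dist 0.20664130425678076 turn 38.64129064778988
[[0.0342, 0.0181, 0.0144], [-0.01, -0.01, -7.73]]
[[0.0315, 0.0225, 0.0144], [-0.01, -0.01, -7.73]]
[[0.0282, 0.0266, 0.0144], [-0.01, -0.01, -7.73]]
[[0.0244, 0.0301, 0.0144], [-0.01, -0.01, -7.73]]
[[0.0201, 0.0331, 0.0144], [-0.01, -0.01, -7.73]]
```

```bash
python3 -m pendant '[[[0.0342,0.0181,0.0144],[0,0,-7.73],0.06],[[0.0315,0.0225,0.0144],[0,0,-7.73],0.06],[[0.0282,0.0266,0.0144],[0,0,-7.73],0.05],[[0.0244,0.0301,0.0144],[0,0,-7.73],0.05],[[0.0201,0.0331,0.0144],[0,0,-7.73],0.05],[[0,0,0],[0,0,0],0.05]]'
python3 - <<'E'
from plan import *
s,M=st()
plan([.4765,.3337,.063],tooldown(153.6),4)
im,d=arm.get_image('side'); save('side5.png',cv2.resize(im[50:210,200:400],None,fx=4,fy=3.7))
im,d=arm.get_image('top'); save('top5.png',cv2.resize(im[150:290,130:290],None,fx=4,fy=4))
E
```

```text
clock: 10.48
position: [0.4763, 0.3348, 0.1788]
ee_rot: [-0.716, -3.055, 0.001]
force: [-0.5, -0.7, 0.8]
width: 0.543
t 10.47 p [0.4763 0.3348 0.1788] q [-0.254  0.494 -0.642  1.699  0.327  1.061  0.11 ] F [-0.5 -0.7  0.8] w 0.543
dist 0.11583783389734023 turn 0.2263193823024697
[[-0.0003, -0.0002, 0.029], [-0.02, -0.05, 0.01]]
[[-0.0002, -0.0002, 0.029], [-0.02, -0.05, 0.01]]
[[-0.0002, -0.0002, 0.029], [-0.02, -0.05, 0.01]]
[[-0.0002, -0.0002, 0.029], [-0.02, -0.05, 0.01]]
```

View pics/side5.png

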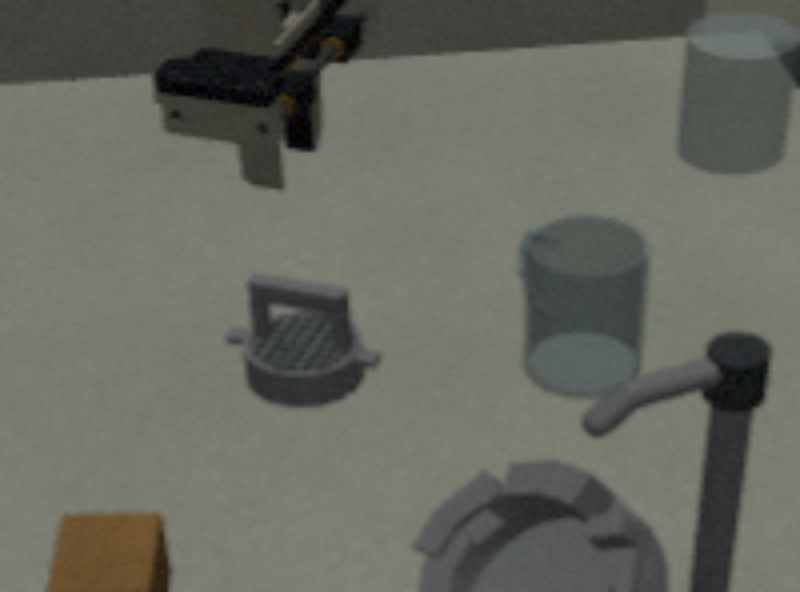

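The gripper hangs over the sieve with its jaws across the handle bar (crop ~(265,160) above the bar at (295,290)), well clear of the jug. Descending.

```bash
python3 -m pendant '[[[0,0,0.029],[0,0,0],0.05],[[0,0,0.029],[0,0,0],0.05],[[0,-0.0005,0.029],[0,0,0],0.05],[[-0.0005,0,0.0288],[0,0,0],0.05],[[0,0,0],[0,0,0],0.05]]'
python3 - <<'E'
from plan import *
s,M=st()
im,d=arm.get_image('side'); save('side6.png',cv2.resize(im[50:210,200:400],None,fx=4,fy=3.7))
E
```

```text
clock: 11.2
position: [0.4785, 0.3292, 0.0643]
ee_rot: [-0.729, -3.055, 0.004]
force: [-0.8, 0.3, 0.2]
width: 0.548
t 11.2 p [0.4785 0.3292 0.0643] q [-0.3    0.618 -0.572  1.815  0.436  0.839  0.017] F [-0.8  0.3  0.2] w 0.548
```

View pics/side6.png

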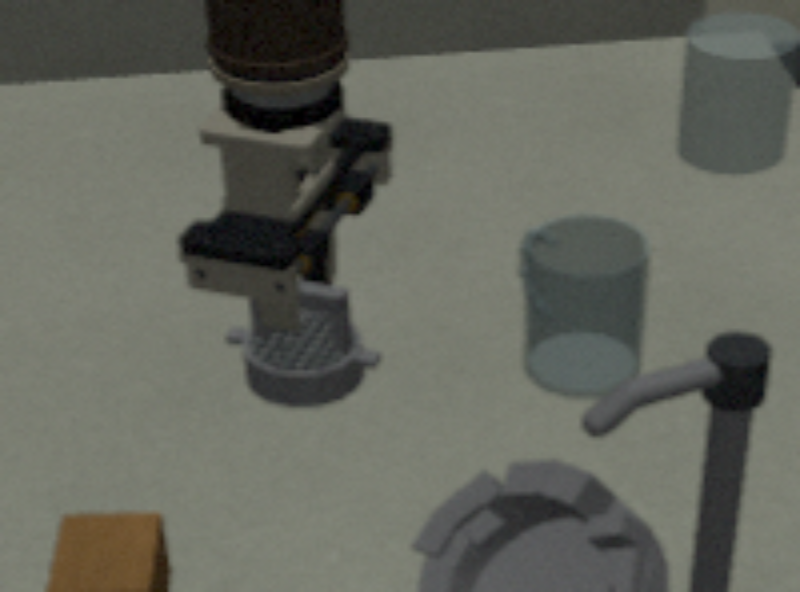

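```bash
python3 - <<'E'
from plan import *
s,M=st(); print(M.round(3))
plan([.4765,.3337,.063],tooldown(153.6),1)
E
```

```text
t 11.25 p [0.4791 0.3304 0.0658] q [-0.3    0.617 -0.573  1.813  0.436  0.84   0.017] F [-0.   0.8  0.6] w 0.541
[[-0.892  0.451  0.   ]
 [ 0.451  0.892 -0.001]
 [-0.001 -0.    -1.   ]]
dist 0.005058686766459611 turn 0.4232775053920499
[[0.0038, 0.0018, 0.0028], [-0.03, 0.04, -0.42]]
```

```bash
python3 - <<'E'
from ik import *
s,M=st(); P,_=fk(s['joints'],kp,sg); print('fk',P.round(4))
E
python3 -m pendant '[[[0.003,0.0015,0.002],[0,0,-0.4],0.05],[[0,0,0],[0,0,0],0.05]]'
python3 - <<'E'
from ik import *
s,M=st(); P,_=fk(s['joints'],kp,sg); print('fk',P.round(4))
E
```

```text
t 11.25 p [0.4791 0.3304 0.0658] q [-0.3    0.617 -0.573  1.813  0.436  0.84   0.017] F [-0.   0.8  0.6] w 0.541
fk [0.4781 0.3297 0.0657]
clock: 11.5
position: [0.4774, 0.3354, 0.0651]
ee_rot: [0.714, 3.057, 0.004]
force: [-0.8, 0.2, 0.1]
width: 0.544
t 11.5 p [0.4774 0.3354 0.0651] q [-0.307  0.618 -0.575  1.813  0.44   0.836  0.015] F [-0.8  0.2  0.1] w 0.544
fk [0.4764 0.3346 0.0649]
```

```bash
python3 -m pendant '[[[0,0,0.002],[0,0,0],0.05],[[0,0,0],[0,0,0],0.03],[[0,0,0],[0,0,0],0.01],[[0,0,0],[0,0,0],0.005],[[0,0,0],[0,0,0],0.005],[[0,0,0],[0,0,0],0.005]]' 50
python3 - <<'E'
from ik import *
s,M=st(); P,_=fk(s['joints'],kp,sg); print('fk',P.round(4))
E
```

```text
clock: 12.25
position: [0.4772, 0.3349, 0.0619]
ee_rot: [0.714, 3.058, 0.002]
force: [0.6, 0.6, -1.2]
width: 0.148
t 12.25 p [0.4772 0.3349 0.0619] q [-0.308  0.623 -0.573  1.815  0.442  0.832  0.013] F [ 0.6  0.6 -1.2] w 0.148
fk [0.4761 0.3342 0.0618]
```

The bar is gripped (13.6 mm opening). Lifting, then checking the sieve in the hand.

```bash
python3 -m pendant '[[[0,0,-0.02],[0,0,0],0.005],[[0,0,-0.04],[0,0,0],0.005],[[0,0,-0.05],[0,0,0],0.005],[[0,0,-0.05],[0,0,0],0.005],[[0,0,-0.05],[0,0,0],0.005],[[0,0,0],[0,0,0],0.005],[[0,0,0],[0,0,0],0.005]]'
python3 - <<'E'
from ik import *
s,M=st(); P,_=fk(s['joints'],kp,sg); print('fk',P.round(4)); 
for n in ('side','top'):
    im,d=arm.get_image(n); save(n+'7.png',im); np.savez(n+'7.npz',im=im,d=d)
    m=arm.masks_of(n,'sieve')
    C=cloud(n,d).reshape(-1,3); L=(C-P)@M  # tool frame
    if m:
        print(n,m[0]['conf'],m[0]['rect'])
        Q=cloud(n,d)[m[0]['pixels']]; Q=Q[~np.isnan(Q[:,0])]; L=(Q-P)@M
        b=L[(L[:,2]>.03)&(L[:,2]<.066)]; b2=b[:,:2]
        print('  tool z pct',np.percentile(L[:,2],[2,20,50,80,98]).round(4))
        if len(b)>20: print('  encl',cv2.minEnclosingCircle(b2.astype(np.float32)),'x pct',np.percentile(b2[:,0],[1,99]),'y',np.percentile(b2[:,1],[1,99]),len(b))
plan([.43,.12,.30],tooldown(65),14)
E
```

```text
clock: 13.12
position: [0.4765, 0.3338, 0.2708]
ee_rot: [0.715, 3.059, -0.001]
force: [-0.3, 0.2, -3.8]
width: 0.147
t 13.12 p [0.4765 0.3338 0.2708] q [-0.231  0.415 -0.67   1.576  0.268  1.245  0.165] F [-0.3  0.2 -3.8] w 0.147
fk [0.4758 0.3335 0.2711]
side 0.79 [270.3, 73.3, 43.2, 41.5]
  tool z pct [-0.0197  0.0127  0.0315  0.0468  0.3351]
  encl ((0.0002944841980934143, -0.005744078662246466), 0.05652179196476936) x pct [-0.05258373  0.05255699] y [-0.04295559  0.03832639] 665
top 0.75 [172.4, 202.8, 34.1, 49.9]
  tool z pct [-0.055   0.0303  0.0338  0.0375  0.2716]
  encl ((-0.0008711777627468109, -0.0002925185835920274), 0.05512377619743347) x pct [-0.05517856  0.05338651] y [-0.02902049  0.01847883] 164
dist 0.22081519543002187 turn 88.69921544496977
[[-0.0038, -0.0152, -0.0021], [-0.01, 0.0, 6.34]]
[[-0.0054, -0.0147, -0.0021], [-0.01, 0.0, 6.34]]
[[-0.007, -0.014, -0.0021], [-0.01, 0.0, 6.34]]
[[-0.0085, -0.0131, -0.0021], [-0.01, 0.0, 6.34]]
[[-0.0099, -0.0121, -0.0021], [-0.01, 0.0, 6.34]]
[[-0.0112, -0.0109, -0.0021], [-0.01, 0.0, 6.34]]
[[-0.0123, -0.0096, -0.0021], [-0.01, 0.0, 6.34]]
[[-0.0133, -0.0082, -0.0021], [-0.01, 0.0, 6.34]]
[[-0.0141, -0.0067, -0.0021], [-0.01, 0.0, 6.34]]
[[-0.0148, -0.0051, -0.0021], [-0.01, 0.0, 6.34]]
[[-0.0153, -0.0034, -0.0021], [-0.01, 0.0, 6.34]]
[[-0.0155, -0.0017, -0.0021], [-0.01, 0.0, 6.34]]
[[-0.0156, 0.0, -0.0021], [-0.01, 0.0, 6.34]]
[[-0.0155, 0.0018, -0.0021], [-0.01, 0.0, 6.34]]
```

View pics/side7.png

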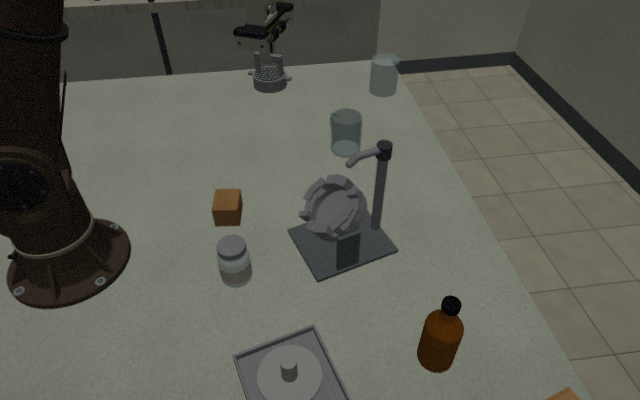

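The sieve hangs straight in the jaws at (270,75), and its basket centre is within 1 mm of the tool axis. Bottle, jug, jar and carton are all in place. Travelling with the half turn, tool still pointing down.

```bash
python3 - <<'E'
from ik import *
s,M=st()
plan([.44,-.03,.30],tooldown(-23),18)
q=np.array(s['joints']); p0=np.array(s['position']);
for i in range(1,19):
    q,e=ik(p0+(np.array([.44,-.03,.30])-p0)*i/18,tooldown(153.3-176.3*i/18),q)
    if i%3==0: print(i,q.round(2),round(e,4))
E
```

```text
t 13.32 p [0.4763 0.3338 0.2703] q [-0.231  0.416 -0.67   1.576  0.268  1.245  0.165] F [-0.2  0.7 -2.8] w 0.15
dist 0.36686008782952634 turn 176.6991951021263
[[-0.0071, -0.019, -0.0016], [-0.0, 0.01, 9.82]]
[[-0.0103, -0.0175, -0.0016], [-0.0, 0.01, 9.82]]
[[-0.0131, -0.0155, -0.0016], [-0.0, 0.01, 9.82]]
[[-0.0156, -0.013, -0.0016], [-0.0, 0.01, 9.82]]
[[-0.0176, -0.0102, -0.0016], [-0.0, 0.01, 9.82]]
[[-0.0191, -0.0071, -0.0016], [-0.0, 0.01, 9.82]]
[[-0.02, -0.0037, -0.0016], [-0.0, 0.01, 9.82]]
[[-0.0203, -0.0002, -0.0016], [-0.0, 0.01, 9.82]]
[[-0.0201, 0.0032, -0.0016], [-0.0, 0.01, 9.82]]
[[-0.0192, 0.0066, -0.0016], [-0.0, 0.01, 9.82]]
[[-0.0178, 0.0098, -0.0016], [-0.0, 0.01, 9.82]]
[[-0.0159, 0.0127, -0.0017], [-0.0, 0.01, 9.82]]
[[-0.0135, 0.0152, -0.0017], [-0.0, 0.01, 9.82]]
[[-0.0107, 0.0173, -0.0017], [-0.0, 0.01, 9.82]]
[[-0.0076, 0.0188, -0.0017], [-0.0, 0.01, 9.82]]
[[-0.0043, 0.0199, -0.0017], [-0.0, 0.01, 9.82]]
[[-0.0008, 0.0203, -0.0017], [-0.0, 0.01, 9.82]]
[[0.0026, 0.0201, -0.0017], [-0.0, 0.01, 9.82]]
3 [-0.12  0.35 -0.67  1.66  0.23  1.22 -0.25] 0.0
6 [ 0.    0.28 -0.67  1.72  0.19  1.2  -0.64] 0.0
9 [ 0.13  0.22 -0.67  1.78  0.15  1.19 -1.02] 0.0
12 [ 0.27  0.18 -0.67  1.81  0.12  1.19 -1.38] 0.0
15 [ 0.41  0.15 -0.67  1.83  0.1   1.2  -1.75] 0.0
18 [ 0.56  0.13 -0.67  1.83  0.09  1.2  -2.11] 0.0
```

```bash
python3 -m pendant '[[[-0.0071,-0.019,-0.0016],[0,0,9.82],0.005],[[-0.0103,-0.0175,-0.0016],[0,0,9.82],0.005],[[-0.0131,-0.0155,-0.0016],[0,0,9.82],0.005],[[-0.0156,-0.013,-0.0016],[0,0,9.82],0.005],[[-0.0176,-0.0102,-0.0016],[0,0,9.82],0.005],[[-0.0191,-0.0071,-0.0016],[0,0,9.82],0.005],[[-0.02,-0.0037,-0.0016],[0,0,9.82],0.005],[[-0.0203,-0.0002,-0.0016],[0,0,9.82],0.005],[[-0.0201,0.0032,-0.0016],[0,0,9.82],0.005]]'
python3 -m pendant '[[[-0.0192,0.0066,-0.0016],[0,0,9.82],0.005],[[-0.0178,0.0098,-0.0016],[0,0,9.82],0.005],[[-0.0159,0.0127,-0.0016],[0,0,9.82],0.005],[[-0.0135,0.0152,-0.0016],[0,0,9.82],0.005],[[-0.0107,0.0173,-0.0016],[0,0,9.82],0.005],[[-0.0076,0.0188,-0.0016],[0,0,9.82],0.005],[[-0.0043,0.0199,-0.0016],[0,0,9.82],0.005],[[-0.0008,0.0203,-0.0016],[0,0,9.82],0.005],[[0.0026,0.0201,-0.0016],[0,0,9.82],0.005],[[0,0,0],[0,0,0],0.005]]'
python3 - <<'E'
from ik import *
s,M=st(); H=np.array([.5663,-.0428,.125]); h=Hm()
pt=H+.15*h[:,2]
plan(pt,toolH(rot=-40),8)
q=np.array(s['joints']); p0=np.array(s['position']);Rc=R.from_rotvec(s['ee_rot']); rv=(Rc.inv()*R.from_matrix(toolH(rot=-40))).as_rotvec()
for i in range(1,9):
    q,e=ik(p0+(pt-p0)*i/8,(Rc*R.from_rotvec(rv*i/8)).as_matrix(),q); print(i,q.round(2),round(e,4))
E
```

```text
clock: 14.45
position: [0.4581, 0.1517, 0.2854]
ee_rot: [-2.649, -1.688, -0.0]
force: [0.9, -0.4, -3.5]
width: 0.148
clock: 15.7
position: [0.4398, -0.0308, 0.2998]
ee_rot: [-3.077, 0.632, -0.0]
force: [0.0, 0.3, -2.6]
width: 0.146
t 15.7 p [ 0.4398 -0.0308  0.2998] q [ 0.024  0.077 -0.08   1.872  0.006  1.193 -2.035] F [ 0.   0.3 -2.6] w 0.146
dist 0.07761521469623966 turn 34.98151251896073
[[0.0069, 0.0021, 0.0065], [2.82, 3.35, -0.03]]
[[0.0065, 0.0024, 0.0068], [2.82, 3.35, -0.03]]
[[0.0061, 0.0028, 0.007], [2.82, 3.35, -0.03]]
[[0.0057, 0.0031, 0.0072], [2.82, 3.35, -0.03]]
[[0.0053, 0.0035, 0.0074], [2.82, 3.35, -0.03]]
[[0.0048, 0.0038, 0.0075], [2.82, 3.35, -0.03]]
[[0.0044, 0.0042, 0.0076], [2.82, 3.35, -0.03]]
[[0.004, 0.0046, 0.0076], [2.82, 3.35, -0.03]]
1 [ 0.06  0.05 -0.08  1.92 -0.02  1.1  -1.99] 0.0
2 [ 0.09  0.02 -0.08  1.98 -0.05  1.   -1.94] 0.0
3 [ 0.13 -0.   -0.08  2.03 -0.1   0.9  -1.88] 0.0
4 [ 0.16 -0.02 -0.08  2.09 -0.16  0.8  -1.8 ] 0.0
5 [ 0.2  -0.04 -0.07  2.14 -0.24  0.7  -1.69] 0.0
6 [ 0.23 -0.05 -0.06  2.2  -0.36  0.6  -1.55] 0.0
7 [ 0.27 -0.04 -0.06  2.26 -0.53  0.51 -1.35] 0.0
8 [ 0.29 -0.04 -0.03  2.31 -0.78  0.45 -1.07] 0.0
```

```bash
python3 -m pendant '[[[0.0069,0.0021,0.0065],[2.82,3.35,0],0.005],[[0.0065,0.0024,0.0068],[2.82,3.35,0],0.005],[[0.0061,0.0028,0.007],[2.82,3.35,0],0.005],[[0.0057,0.0031,0.0072],[2.82,3.35,0],0.005],[[0.0053,0.0035,0.0074],[2.82,3.35,0],0.005],[[0.0048,0.0038,0.0075],[2.82,3.35,0],0.005],[[0.0044,0.0042,0.0076],[2.82,3.35,0],0.005],[[0.004,0.0046,0.0076],[2.82,3.35,0],0.005],[[0,0,0],[0,0,0],0.005]]'
cat > chk.py <<'E'
from ik import *
H=np.array([.5663,-.0428,.125]); h=Hm()
def chk(rot,off=(0,0)):
    s,M=st(); P,Rf=fk(s['joints'],kp,sg); 
    for nm,PP,MM in (('meas',np.array(s['position']),M),('fk',P,Rf.as_matrix())):
        o=PP+MM@np.array([-.0004,0,.062])  # sieve origin
        print(nm,'sieve in H mm',((o-H)@h*1000).round(1),'axis err deg',np.degrees(R.from_matrix(toolH(rot=rot).T@MM).as_rotvec()).round(2),'F in H',(np.array(s['force'])@h).round(1), 'tq tool',(np.array(s['ft_torque'])@MM).round(2))
    return s,P,Rf
E
python3 - <<'E'
from chk import *
chk(-40)
for n in ('side','top'):
    im,d=arm.get_image(n); np.savez(n+'8.npz',im=im,d=d)
    pts=[]
    c=im.copy()
    for a in (140,-40,90,-90):
        X=H+h@np.array([.053*np.cos(np.radians(a)),.053*np.sin(np.radians(a)),.016 if a in(140,-40) else 0]); u=proj(n,X)[0]; cv2.circle(c,tuple(int(round(v*1)) for v in u),1,(255,0,0) if a in (140,-40) else (0,255,0),-1)
    x0,y0=(230,60) if n=='side' else (250,70)
    save(n+'8.png',cv2.resize(cv2.convertScaleAbs(c[y0:y0+190,x0:x0+190],alpha=1.5),None,fx=3.1,fy=3.1,interpolation=cv2.INTER_CUBIC))
E
```

```text
clock: 16.82
position: [0.4831, -0.0656, 0.2468]
ee_rot: [-2.694, 0.549, -0.757]
force: [0.3, -0.1, -3.4]
width: 0.148
t 16.82 p [ 0.4831 -0.0656  0.2468] q [ 0.13  -0.045  0.122  2.324 -0.766  0.441 -1.087] F [ 0.3 -0.1 -3.4] w 0.148
meas sieve in H mm [-1.3  2.9 87.2] axis err deg [ 0.04 -0.2   0.07] F in H [-1.7 -0.2 -2.9] tq tool [-0.69 -0.93  0.04]
fk sieve in H mm [-1.1  2.5 86.8] axis err deg [ 0.04 -0.2   0.06] F in H [-1.7 -0.2 -2.9] tq tool [-0.69 -0.93  0.04]
```

View pics/side8.png

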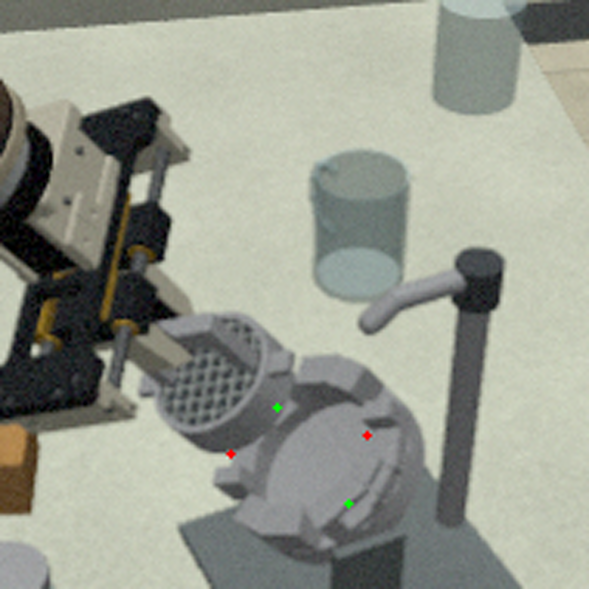

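View pics/top8.png

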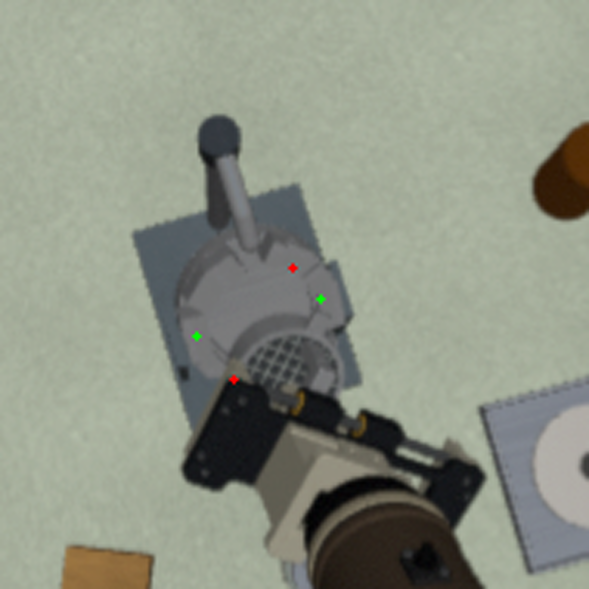

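Now I'll verify the entry gap direction on unobstructed frames with the model overlaid.

```bash
python3 - <<'E'
from chk import *
for n,x0,y0 in (('side',285,160),('top',285,130)):
    im=np.load(n+'7.npz')['im']; s=8
    c=cv2.resize(cv2.convertScaleAbs(im[y0:y0+74,x0:x0+95],alpha=2.0),None,fx=s,fy=s,interpolation=cv2.INTER_CUBIC)
    def line(pts,col):
        u=(proj(n,np.array([H+h@p for p in pts]))-[x0,y0]+.5)*s
        cv2.polylines(c,[u.astype(np.int32)],False,col,1)
    def arc(r,z,a0,a1): return [np.array([r*np.cos(a),r*np.sin(a),z]) for a in np.radians(np.linspace(a0,a1,40))]
    line(arc(.067,.016,0,360),(255,255,0)); line(arc(.047,.016,0,360),(255,255,0)); line(arc(.045,0,0,360),(0,255,255))
    for base in (140,-40):
        d=np.degrees(.011/.057)
        for z,col in ((.016,(255,0,0)),(.0,(255,0,255))):
            line(arc(.047,z,base-d,base+d),col);line(arc(.067,z,base-d,base+d),col)
            for e in(-d,d): line([np.array([r*np.cos(np.radians(base+e)),r*np.sin(np.radians(base+e)),z]) for r in(.047,.067)],col)
    for base in (90,-90):
        for e in(-10.6,10.6): line([np.array([r*np.cos(np.radians(base+e)),r*np.sin(np.radians(base+e)),0.016]) for r in(.047,.067)],(0,255,0))
    save(n+'7m.png',c)
    c=cv2.resize(cv2.convertScaleAbs(im[y0:y0+74,x0:x0+95],alpha=2.0),None,fx=s,fy=s,interpolation=cv2.INTER_CUBIC); save(n+'7z.png',c)
E
```

```text
(no output)
```

View pics/side7m.png

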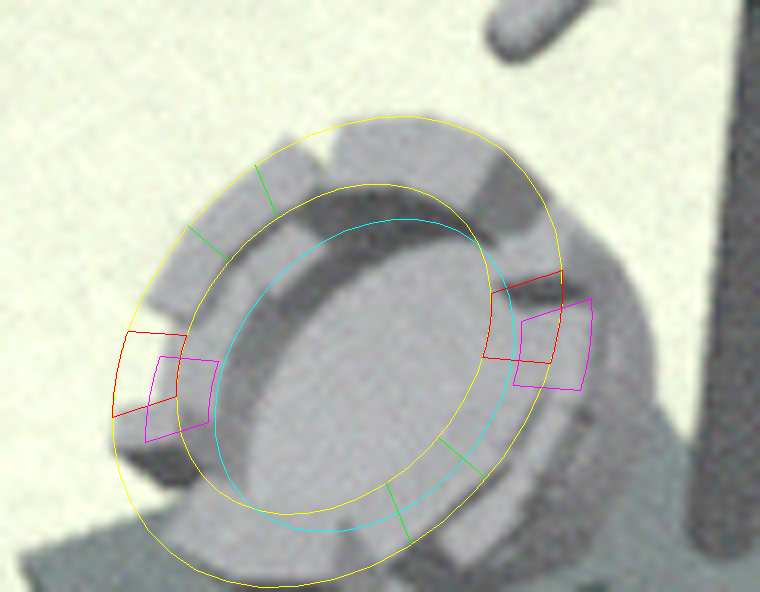

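View pics/top7m.png

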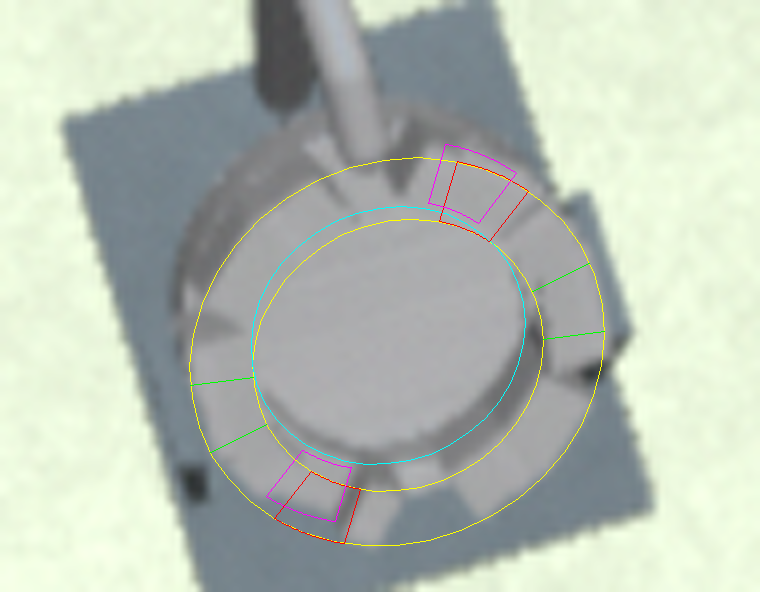

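View pics/side7z.png

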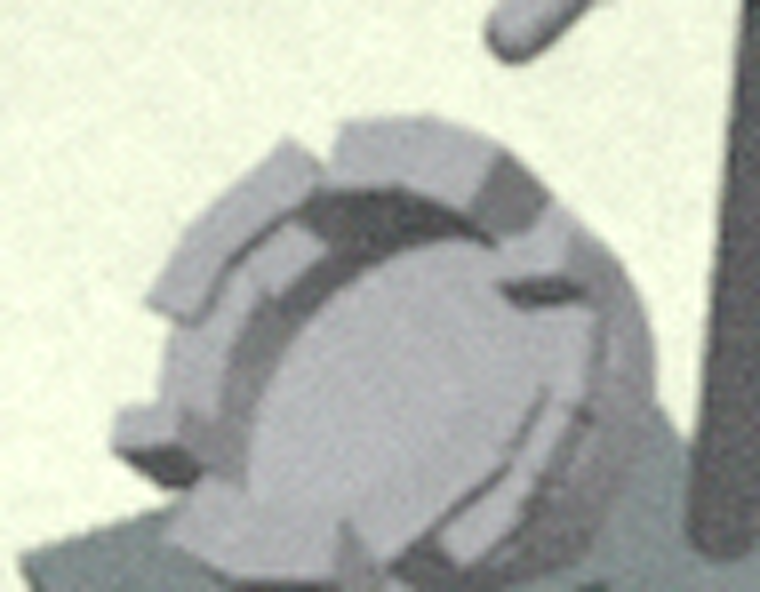

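View pics/top7z.png

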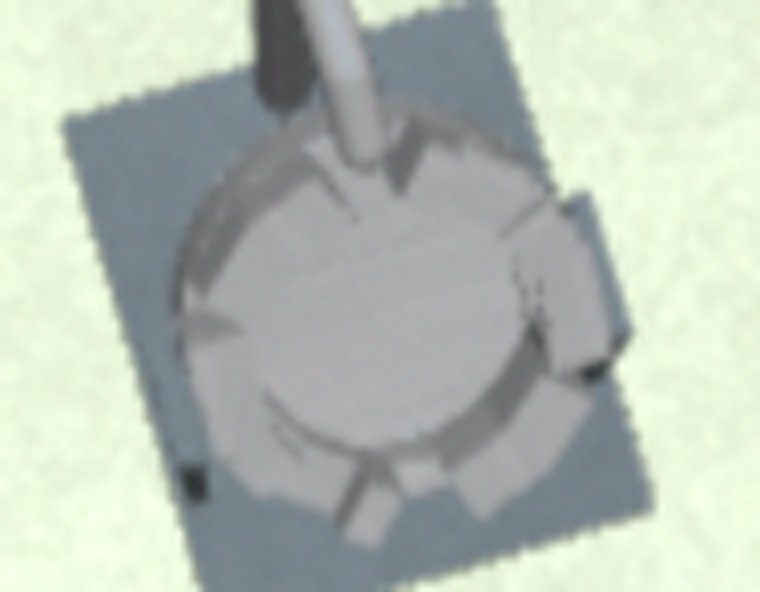

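The red predicted entry boxes don't coincide with the visible wide gaps, so I'll build a height map in the housing frame from both depth images before acting.

```bash
python3 - <<'E'
from chk import *
s=5
for n in ('side','top'):
    P=cloud(n,np.load(n+'7.npz')['d']).reshape(-1,3); C=np.load(n+'7.npz')['im'].reshape(-1,3)
    L=(P-H)@h*1000
    k=(np.hypot(L[:,0],L[:,1])<75)&(L[:,2]>-35)&(L[:,2]<30); L=L[k]
    img=np.zeros((450,450,3),np.uint8)
    for x,y,z in L[np.argsort(L[:,2])]:
        # x_h up, y_h left (seen from outside)
        u=int(225-y*2.8); v=int(225-x*2.8)
        col=(255,60,60) if z>12.5 else (255,255,0) if z>3 else (0,255,0) if z>-3 else (0,160,255) if z>-9 else (80,80,80)
        cv2.circle(img,(u,v),2,col,-1)
    for a in (140,-40):
        cv2.circle(img,(int(225-57*2.8*np.sin(np.radians(a))),int(225-57*2.8*np.cos(np.radians(a)))),6,(255,255,255),1)
    for r in (45,47,67): cv2.circle(img,(225,225),int(r*2.8),(200,0,200),1)
    save(n+'map.png',img)
a=cv2.imread('pics/sidemap.png');b=cv2.imread('pics/topmap.png'); cv2.imwrite('pics/map.png',cv2.resize(np.hstack([a,b]),(800,400)))
E
```

```text
(no output)
```

View pics/map.png

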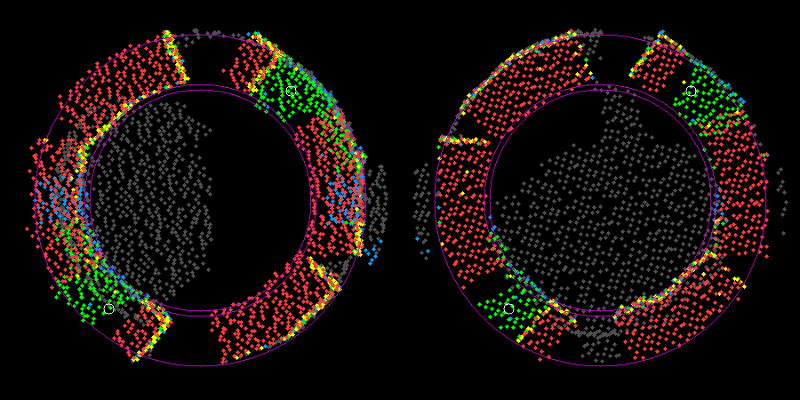

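The ledge (green) shows right at the predicted entries, so the wide slot beside the tab is a separate opening. Now I'll quantify the gap edges by angle.

```bash
python3 - <<'E'
from chk import *
for n in ('side','top'):
    P=cloud(n,np.load(n+'7.npz')['d']).reshape(-1,3); L=(P-H)@h*1000
    r=np.hypot(L[:,0],L[:,1]); k=(r<64)&(r>49)&(abs(L[:,2])<25); L=L[k]
    for a in (140,-40):
        e=np.radians(a); t=-L[:,0]*np.sin(e)+L[:,1]*np.cos(e); rad=L[:,0]*np.cos(e)+L[:,1]*np.sin(e)  # t: + is ccw
        for lo in range(-20,20,2):
            m=(t>=lo)&(t<lo+2)&(rad>0)
            if m.sum(): print(n,a,'t',lo,'n',m.sum(),'roof',(L[m,2]>11).sum(),'mid',((L[m,2]<=11)&(L[m,2]>4)).sum(),'ledge',(abs(L[m,2])<4).sum(),'low',(L[m,2]<-4).sum())
E
```

```text
side 140 t -20 n 12 roof 3 mid 0 ledge 8 low 1
side 140 t -18 n 8 roof 4 mid 0 ledge 3 low 1
side 140 t -16 n 8 roof 3 mid 0 ledge 4 low 1
side 140 t -14 n 4 roof 0 mid 0 ledge 4 low 0
side 140 t -12 n 6 roof 0 mid 0 ledge 6 low 0
side 140 t -10 n 4 roof 0 mid 0 ledge 4 low 0
side 140 t -8 n 7 roof 0 mid 0 ledge 7 low 0
side 140 t -6 n 2 roof 0 mid 0 ledge 2 low 0
side 140 t -4 n 3 roof 0 mid 0 ledge 3 low 0
side 140 t -2 n 4 roof 0 mid 0 ledge 4 low 0
side 140 t 0 n 4 roof 0 mid 0 ledge 4 low 0
side 140 t 2 n 2 roof 0 mid 0 ledge 2 low 0
side 140 t 8 n 4 roof 4 mid 0 ledge 0 low 0
side 140 t 10 n 5 roof 5 mid 0 ledge 0 low 0
side 140 t 12 n 5 roof 4 mid 0 ledge 0 low 1
side 140 t 14 n 4 roof 4 mid 0 ledge 0 low 0
side 140 t 16 n 10 roof 6 mid 1 ledge 2 low 1
side 140 t 18 n 11 roof 9 mid 1 ledge 1 low 0
side -40 t -20 n 9 roof 7 mid 0 ledge 1 low 1
side -40 t -18 n 9 roof 6 mid 0 ledge 3 low 0
side -40 t -16 n 8 roof 4 mid 0 ledge 3 low 1
side -40 t -14 n 5 roof 2 mid 0 ledge 3 low 0
side -40 t -12 n 4 roof 1 mid 0 ledge 3 low 0
side -40 t -10 n 6 roof 0 mid 0 ledge 6 low 0
side -40
[... 1508 characters left out ...]
40 t -16 n 10 roof 4 mid 1 ledge 4 low 1
top -40 t -14 n 3 roof 0 mid 0 ledge 3 low 0
top -40 t -12 n 5 roof 1 mid 0 ledge 4 low 0
top -40 t -10 n 8 roof 0 mid 0 ledge 8 low 0
top -40 t -8 n 3 roof 0 mid 0 ledge 3 low 0
top -40 t -6 n 3 roof 0 mid 0 ledge 3 low 0
top -40 t -4 n 4 roof 0 mid 0 ledge 4 low 0
top -40 t -2 n 3 roof 0 mid 0 ledge 3 low 0
top -40 t 0 n 7 roof 0 mid 0 ledge 7 low 0
top -40 t 2 n 2 roof 0 mid 0 ledge 2 low 0
top -40 t 4 n 1 roof 0 mid 0 ledge 1 low 0
top -40 t 10 n 5 roof 5 mid 0 ledge 0 low 0
top -40 t 12 n 4 roof 4 mid 0 ledge 0 low 0
top -40 t 14 n 6 roof 6 mid 0 ledge 0 low 0
top -40 t 16 n 3 roof 3 mid 0 ledge 0 low 0
top -40 t 18 n 5 roof 5 mid 0 ledge 0 low 0
```

The gap edges lie at about ±11 mm around the predicted entry lines in both views, so the model is confirmed. Centring and descending in stages.

```bash
cat >> chk.py <<'E'
def go(z,N,rot=-40,xy=(0,0),off=-.0004):
    M=toolH(rot=rot); o=H+h@np.array([xy[0],xy[1],z]); plan(o-M@np.array([off,0,.062]),M,N)
E
python3 -c "
from chk import *
chk(-40); go(.03,3)"
```

```text
t 16.93 p [ 0.4843 -0.0653  0.2482] q [ 0.13  -0.046  0.12   2.32  -0.76   0.443 -1.094] F [ 0.4  0.3 -2.2] w 0.147
meas sieve in H mm [ 0.7  2.8 87.7] axis err deg [ 0.05 -0.16  0.02] F in H [-0.9  0.2 -2.1] tq tool [-0.7  -0.87  0.06]
fk sieve in H mm [ 0.8  2.4 87.2] axis err deg [ 0.05 -0.16  0.02] F in H [-0.9  0.2 -2.1] tq tool [-0.7  -0.87  0.06]
dist 0.05773881091655843 turn 0.16931354615675107
[[0.0004, 0.0009, 0.0192], [-0.02, 0.05, -0.01]]
[[0.0004, 0.0009, 0.0192], [-0.02, 0.05, -0.01]]
[[0.0004, 0.0008, 0.0192], [-0.02, 0.05, -0.01]]
```

```bash
python3 -m pendant '[[[0.0005,0.001,0.019],[0,0,0],0.005],[[0.0005,0.001,0.019],[0,0,0],0.005],[[0.0005,0.001,0.019],[0,0,0],0.005],[[0,0,0],[0,0,0],0.005]]'
python3 - <<'E'
from chk import *
s,P,Rf=chk(-40); go(-.003,3)
M=Rf.as_matrix()
for n in ('side','top'):
    im,d=arm.get_image(n); 
    m=arm.masks_of(n,'sieve')
    if m:
        Q=cloud(n,d)[m[0]['pixels']]; Q=Q[~np.isnan(Q[:,0])]; L=(Q-P)@M
        b=L[(L[:,2]>.026)&(L[:,2]<.045)]; print(n,m[0]['conf'],len(b),'x',np.percentile(b[:,0],[1,99]).round(4),'y',np.percentile(b[:,1],[1,99]).round(4))
    x0,y0=(230,100) if n=='side' else (250,80)
    save(n+'9.png',cv2.resize(cv2.convertScaleAbs(im[y0:y0+150,x0:x0+190],alpha=1.5),None,fx=4,fy=4,interpolation=cv2.INTER_CUBIC))
E
```

```text
clock: 17.42
position: [0.5167, -0.0586, 0.2009]
ee_rot: [-2.693, 0.547, -0.758]
force: [-1.1, -0.1, -2.6]
width: 0.147
t 17.43 p [ 0.5167 -0.0586  0.2009] q [ 0.113  0.089  0.106  2.338 -1.071  0.341 -0.794] F [-1.1 -0.1 -2.6] w 0.147
meas sieve in H mm [ 0.6 -0.1 30. ] axis err deg [ 0.13 -0.16  0.01] F in H [-2.4  0.2 -1.5] tq tool [-0.66 -0.95  0.05]
fk sieve in H mm [ 0.8 -0.7 29.6] axis err deg [ 0.13 -0.16  0.  ] F in H [-2.4  0.2 -1.5] tq tool [-0.66 -0.95  0.05]
dist 0.032996931792522284 turn 0.20581896515066211
[[-0.0002, 0.0001, 0.011], [-0.04, 0.05, -0.0]]
[[-0.0002, 0.0001, 0.011], [-0.04, 0.05, -0.0]]
[[-0.0002, 0.0, 0.011], [-0.04, 0.05, -0.0]]
side 0.68 942 x [-0.048   0.0518] y [-0.0396  0.0404]
top 0.9 380 x [-0.0025  0.0527] y [-0.0399  0.0392]
```

View pics/side9.png

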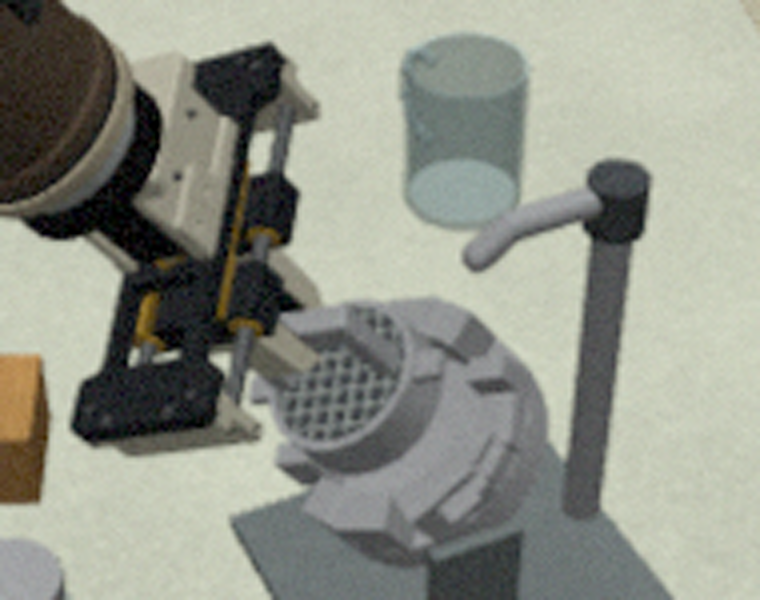

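View pics/top9.png

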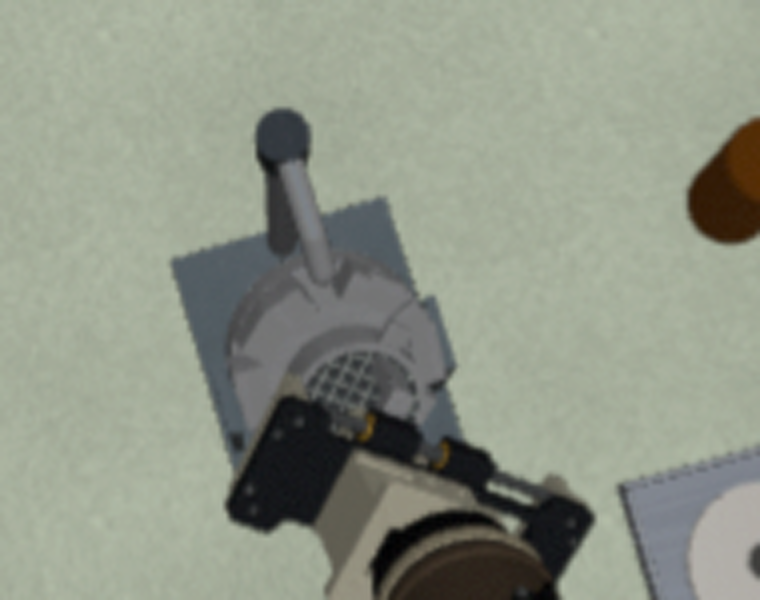

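The sieve is concentric with the mouth (basket at (345,390) in the side crop, over the bore) and its lugs point at the entry gaps. Continuing, watching joints and forces.

```bash
python3 -m pendant '[[[0,0,0.011],[0,0,0],0.005],[[0,0,0.011],[0,0,0],0.005],[[0,0,0.011],[0,0,0],0.005],[[0,0,0],[0,0,0],0.005]]'
python3 - <<'E'
from chk import *
s,P,Rf=chk(-40); go(-.014,2)
E
```

```text
clock: 18.12
position: [0.5345, -0.0543, 0.1746]
ee_rot: [-2.692, 0.549, -0.762]
force: [-0.1, 0.3, -3.1]
width: 0.15
t 18.12 p [ 0.5345 -0.0543  0.1746] q [ 0.162  0.167  0.029  2.339 -1.295  0.289 -0.58 ] F [-0.1  0.3 -3.1] w 0.15
meas sieve in H mm [ 0.6 -1.3 -1.9] axis err deg [0.1  0.01 0.09] F in H [-1.8  0.3 -2.6] tq tool [-0.73 -0.86  0.04]
fk sieve in H mm [ 0.8 -2.  -2.2] axis err deg [0.1  0.01 0.08] F in H [-1.8  0.3 -2.6] tq tool [-0.73 -0.86  0.04]
dist 0.01215177546221858 turn 0.13413996245531862
[[-0.0006, -0.0004, 0.006], [-0.05, -0.0, -0.04]]
[[-0.0006, -0.0004, 0.006], [-0.05, -0.0, -0.04]]
```

Joint 3 is drifting the right way as the arm slides along joint 5's limit. Correcting the 1.5 mm lateral drift and going on.

```bash
python3 -m pendant '[[[-0.0008,-0.0006,0.005],[0,0,0],0.005],[[-0.0005,-0.0004,0.004],[0,0,0],0.005],[[0,0,0],[0,0,0],0.005]]'
python3 - <<'E'
from chk import *
s,P,Rf=chk(-40); go(-.020,2)
E
```

```text
clock: 18.5
position: [0.5386, -0.0518, 0.1675]
ee_rot: [-2.692, 0.55, -0.763]
force: [-0.3, 0.4, -3.8]
width: 0.146
t 18.5 p [ 0.5386 -0.0518  0.1675] q [ 0.337  0.196 -0.18   2.328 -1.307  0.235 -0.57 ] F [-0.3  0.4 -3.8] w 0.146
meas sieve in H mm [  0.3  -0.3 -10.5] axis err deg [0.09 0.06 0.11] F in H [-2.3  0.5 -3. ] tq tool [-0.69 -0.92  0.01]
fk sieve in H mm [  0.4  -0.7 -10.7] axis err deg [0.09 0.06 0.1 ] F in H [-2.3  0.5 -3. ] tq tool [-0.69 -0.92  0.01]
dist 0.009513844264475647 turn 0.15199061163003072
[[-0.0002, -0.0001, 0.0048], [-0.04, -0.03, -0.05]]
[[-0.0001, -0.0001, 0.0048], [-0.04, -0.03, -0.05]]
```

```bash
python3 -m pendant '[[[-0.0002,-0.0001,0.004],[0,0,0],0.005],[[-0.0001,-0.0001,0.004],[0,0,0],0.005],[[0,0,0.001],[0,0,0],0.005],[[0,0,0],[0,0,0],0.005]]'
python3 - <<'E'
from chk import *
s,P,Rf=chk(-40); go(-.022,1)
E
```

```text
clock: 19.0
position: [0.5433, -0.0499, 0.1596]
ee_rot: [-2.693, 0.55, -0.762]
force: [-0.3, 0.4, -3.1]
width: 0.146
t 19.0 p [ 0.5433 -0.0499  0.1596] q [ 0.48   0.232 -0.356  2.317 -1.308  0.18  -0.564] F [-0.3  0.4 -3.1] w 0.146
meas sieve in H mm [ -0.1   0.3 -19.8] axis err deg [0.07 0.03 0.09] F in H [-1.9  0.5 -2.4] tq tool [-0.73 -0.88  0.07]
fk sieve in H mm [ -0.1   0.  -19.9] axis err deg [0.07 0.03 0.09] F in H [-1.9  0.5 -2.4] tq tool [-0.73 -0.88  0.07]
dist 0.0022005391119690565 turn 0.12071890105271148
[[0.0003, 0.0001, 0.0022], [-0.07, -0.03, -0.09]]
```

The lugs are below the roof with no contact. Easing down 1 mm and twisting clockwise about the mouth axis (+z of the tool).

```bash
python3 -m pendant '[[[0,0,0.001],[0,0,0],0.005],[[0,0,0],[0,0,4],0.005],[[0,0,0],[0,0,5],0.005],[[0,0,0],[0,0,5],0.005],[[0,0,0],[0,0,5],0.005],[[0,0,0],[0,0,0],0.005]]'
python3 - <<'E'
from chk import *
s,P,Rf=chk(-59)
E
```

```text
clock: 19.75
position: [0.5439, -0.0493, 0.1586]
ee_rot: [-2.507, 0.963, -0.668]
force: [-0.4, 0.1, -2.2]
width: 0.146
t 19.75 p [ 0.5439 -0.0493  0.1586] q [ 0.493  0.237 -0.373  2.316 -1.309  0.174 -0.893] F [-0.4  0.1 -2.2] w 0.146
meas sieve in H mm [  0.    0.7 -21.1] axis err deg [ 0.08 -0.02  0.04] F in H [-1.5  0.2 -1.6] tq tool [-0.88 -0.59  0.04]
fk sieve in H mm [  0.    0.5 -21.1] axis err deg [ 0.08 -0.02  0.03] F in H [-1.5  0.2 -1.6] tq tool [-0.88 -0.59  0.04]
```

```bash
python3 -m pendant '[[[0,0,0],[0,0,5],0.005],[[0,0,0],[0,0,5],0.005],[[0,0,0],[0,0,5],0.005],[[0,0,0],[0,0,5],0.005],[[0,0,0],[0,0,5],0.005],[[0,0,0],[0,0,3],0.005],[[0,0,0],[0,0,0],0.005]]'
python3 - <<'E'
from chk import *
s,P,Rf=chk(-87)
E
```

```text
clock: 20.62
position: [0.5439, -0.0494, 0.1586]
ee_rot: [-2.141, 1.498, -0.507]
force: [-0.5, -0.9, -3.0]
width: 0.148
t 20.62 p [ 0.5439 -0.0494  0.1586] q [ 0.493  0.237 -0.373  2.316 -1.31   0.174 -1.38 ] F [-0.5 -0.9 -3. ] w 0.148
meas sieve in H mm [  0.2   0.8 -21.1] axis err deg [ 0.06 -0.06 -0.05] F in H [-2.3 -0.7 -2.1] tq tool [-1.1  -0.17  0.05]
fk sieve in H mm [  0.2   0.6 -21.1] axis err deg [ 0.06 -0.06 -0.05] F in H [-2.3 -0.7 -2.1] tq tool [-1.1  -0.17  0.05]
```

Now the last 3°, then lower into the notches while still gripping.

```bash
python3 -m pendant '[[[0,0,0],[0,0,3],0.005],[[0,0,0.002],[0,0,0],0.005],[[0,0,0.002],[0,0,0],0.005],[[0,0,0],[0,0,0],0.005]]'
python3 - <<'E'
from chk import *
s,P,Rf=chk(-90)
E
```

```text
clock: 21.12
position: [0.546, -0.0488, 0.1551]
ee_rot: [-2.095, 1.551, -0.488]
force: [0.4, 0.7, -2.8]
width: 0.149
t 21.12 p [ 0.546  -0.0488  0.1551] q [ 0.543  0.255 -0.437  2.312 -1.31   0.15  -1.43 ] F [ 0.4  0.7 -2.8] w 0.149
meas sieve in H mm [ -0.    0.7 -25.3] axis err deg [ 0.05 -0.07  0.04] F in H [-1.1  0.5 -2.6] tq tool [-1.12 -0.16  0.02]
fk sieve in H mm [ -0.    0.6 -25.2] axis err deg [ 0.05 -0.07  0.04] F in H [-1.1  0.5 -2.6] tq tool [-1.12 -0.16  0.02]
```

Already at -25 mm without contact, so the lugs are entering the notches. 3 mm more.

```bash
python3 -m pendant '[[[0,0,0.0015],[0,0,0],0.005],[[0,0,0.001],[0,0,0],0.005],[[0,0,0.0005],[0,0,0],0.005],[[0,0,0],[0,0,0],0.005]]'
python3 - <<'E'
from chk import *
s,P,Rf=chk(-90)
E
```

```text
clock: 21.62
position: [0.5477, -0.0482, 0.1528]
ee_rot: [-2.094, 1.551, -0.488]
force: [-0.4, 0.5, -3.0]
width: 0.151
t 21.62 p [ 0.5477 -0.0482  0.1528] q [ 0.574  0.267 -0.477  2.309 -1.311  0.133 -1.428] F [-0.4  0.5 -3. ] w 0.151
meas sieve in H mm [  0.1   0.7 -28.1] axis err deg [ 0.06 -0.06  0.08] F in H [-1.9  0.6 -2.3] tq tool [-1.06 -0.08  0.05]
fk sieve in H mm [  0.1   0.7 -28.1] axis err deg [ 0.06 -0.06  0.08] F in H [-1.9  0.6 -2.3] tq tool [-1.06 -0.08  0.05]
```

It is at the locked depth and orientation, still weight-only load. Releasing with a small opening (spout nearby), then retreating along the axis.

```bash
python3 -m pendant '[[[0,0,0],[0,0,0],0.03],[[0,0,0],[0,0,0],0.035],[[0,0,0],[0,0,0],0.035],[[0,0,-0.01],[0,0,0],0.035],[[0,0,-0.02],[0,0,0],0.035],[[0,0,-0.03],[0,0,0],0.035],[[0,0,-0.04],[0,0,0],0.035],[[0,0,-0.05],[0,0,0],0.035]]'
python3 - <<'E'
from chk import *
s,M=st()
plan([.40,-.08,.33],M,2)
E
```

```text
clock: 22.62
position: [0.4643, -0.0734, 0.2763]
ee_rot: [-2.096, 1.551, -0.487]
force: [1.1, 0.0, 0.4]
width: 0.38
t 22.62 p [ 0.4643 -0.0734  0.2763] q [ 0.432 -0.097 -0.121  2.284 -0.71   0.546 -1.996] F [1.1 0.  0.4] w 0.38
dist 0.08407103747514598 turn 1.3886499885101412e-14
[[-0.0063, 0.0106, -0.0402], [-0.0, -0.0, 0.0]]
[[-0.0063, 0.0106, -0.0402], [-0.0, -0.0, 0.0]]
```

```bash
python3 -m pendant '[[[-0.006,0.01,-0.04],[0,0,0],0.035],[[-0.006,0.01,-0.04],[0,0,0],0.035],[[0,0,0],[0,0,0],0.035]]'
python3 - <<'E'
from chk import *
from scipy.optimize import least_squares
st()
for n in ('side','top'):
    im,d=arm.get_image(n); save(n+'10.png',im); np.savez(n+'10.npz',im=im,d=d)
    P=cloud(n,d).reshape(-1,3); P=P[~np.isnan(P[:,0])]; L=(P-H)@h*1000
    bar=L[(L[:,2]>49)&(L[:,2]<62)&(np.hypot(L[:,0],L[:,1])<45)]
    if len(bar)>20:
        r=cv2.minAreaRect(bar[:,:2].astype(np.float32)); u=np.linalg.svd(bar[:,:2]-bar[:,:2].mean(0))[2][0]
        print(n,'bar n',len(bar),'top z (exp 54)',np.percentile(bar[:,2],[20,50,90]).round(1),'rect',r,'ang from y',np.degrees(np.arctan2(-u[0],u[1])).round(2))
    bk=L[(np.hypot(L[:,0],L[:,1])<40)&(abs(L[:,2]-2)<5)]
    A=np.c_[bk[:,:2],np.ones(len(bk))]; c=np.linalg.lstsq(A,bk[:,2],rcond=None)[0]; print('  basket top plane (exp z=2): ',c,len(bk))
    for nm in ('cap',):
        m=arm.masks_of(n,nm)
        if m: print('  cap',m[0]['conf'],np.nanpercentile(cloud(n,d)[m[0]['pixels']],[2,50,98],axis=0).round(3).tolist())
    x0,y0=(230,100) if n=='side' else (250,80)
    save(n+'10c.png',cv2.resize(cv2.convertScaleAbs(im[y0:y0+150,x0:x0+190],alpha=1.5),None,fx=4,fy=4,interpolation=cv2.INTER_CUBIC))
E
```

```text
clock: 23.0
position: [0.4017, -0.0811, 0.332]
ee_rot: [-2.092, 1.551, -0.495]
force: [0.8, 1.0, 0.3]
width: 0.382
t 23.0 p [ 0.4017 -0.0811  0.332 ] q [ 0.501 -0.271 -0.069  2.263 -0.617  0.76  -2.046] F [0.8 1.  0.3] w 0.382
side bar n 185 top z (exp 54) [52.6 53.8 55.4] rect ((-0.46888160705566406, 1.3891105651855469), (72.04227447509766, 14.033123016357422), 89.54027557373047) ang from y 179.61
  basket top plane (exp z=2):  [-2.57883409e-02 -1.80303499e-03  2.72801776e+00] 635
  cap 0.76 [[0.395, -0.387, 0.026], [0.446, -0.351, 0.029], [0.496, -0.295, 0.075]]
top bar n 163 top z (exp 54) [51.8 53.4 55.3] rect ((-0.46611690521240234, -0.4050102233886719), (69.23745727539062, 16.081411361694336), 88.86710357666016) ang from y -0.88
  basket top plane (exp z=2):  [-0.02738212 -0.00280535  2.4804019 ] 461
  cap 0.73 [[0.393, -0.399, 0.005], [0.444, -0.343, 0.03], [0.497, -0.297, 0.076]]
```

View pics/side10c.png

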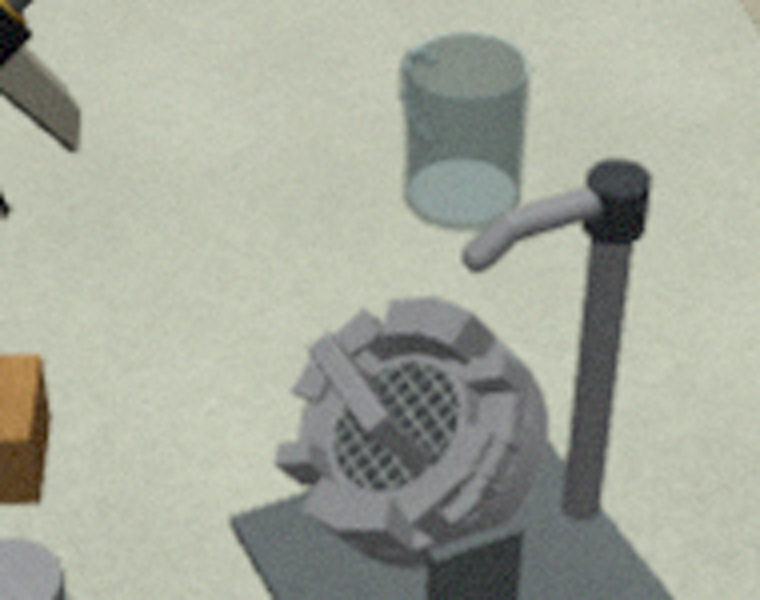

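View pics/side10.png

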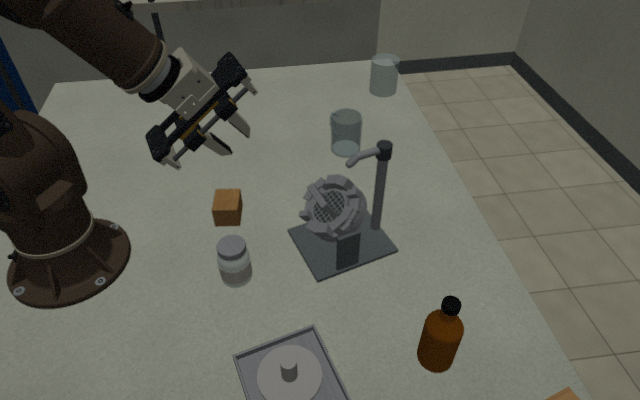

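View pics/top10.png

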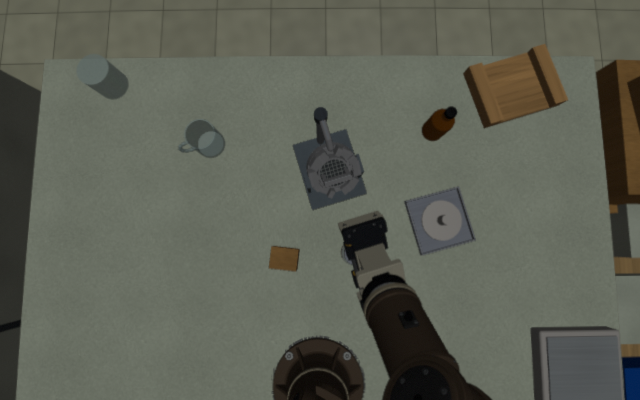

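```bash
python3 - <<'E'
from chk import *
from scipy.optimize import least_squares
for n in ('side','top'):
    L=(cloud(n,np.load(n+'10.npz')['d']).reshape(-1,3)-H)@h*1000
    bk=L[(np.hypot(L[:,0],L[:,1])<38)&(abs(L[:,2]-2)<5)]
    f=least_squares(lambda c:bk[:,0]*c[0]+bk[:,1]*c[1]+c[2]-bk[:,2],[0,0,2],loss='soft_l1',f_scale=.5); print(n,f.x,np.median(abs(f.fun)))
    # reference: housing roof-top plane with the same data
    r=np.hypot(L[:,0],L[:,1]); k=(r>50)&(r<64)&(abs(L[:,2]-16)<3); q=L[k]
    g=least_squares(lambda c:q[:,0]*c[0]+q[:,1]*c[1]+c[2]-q[:,2],[0,0,16],loss='soft_l1',f_scale=.5); print('  roof',g.x,k.sum())
E
```

```text
side [-2.43988206e-02  4.98387069e-04  2.80993192e+00] 0.9009488119865364
  roof [ 2.97969956e-04 -2.94275861e-03  1.58688168e+01] 598
top [-0.0256509  -0.00591888  2.51437251] 1.0925333589710573
  roof [-2.87136867e-03 -2.92324998e-03  1.57274445e+01] 465
```

The sieve is locked: basket top is at z ≈ 2.6 mm (2 expected when locked, 8 if still on the ledge). Its tilt is about 0.025 rad (limit 0.06) and its heading error about 0.01 rad. The cap is flat in the tray, bystanders are where they started, and the gripper is clear. Handing in.

```bash
python3 -c "
from cell import arm
print(arm.sign_off())"
```

```text
the job is handed in; nothing more can be done
None
```

The job is done and handed in at about 23 s of the 67 s allowed. The hand-in gives no verdict, so the results below come from my own last camera checks.

- **Cap:** I lifted it off along the mouth axis and lowered it into the tray with about 18 N of contact. It stands flat with its knob up. Flange top is at about 29 mm and knob top at about 75 mm, within roughly 2 mm of the tray centre.
- **Sieve:** I hung it through the entry gaps, turned it 50° clockwise, lowered it into the notches and let go. Its origin is about 27.4 mm below the ledge (over 25.8 needed) and within about 2.5 mm of the axis. The handle is within about 1° of the housing's y axis.
- **Sieve tilt:** it leans about 0.025 rad in the mouth. That is not perfectly square, but it is within the 0.06 limit, so I did not push it further.
- **Bystanders:** the bottle, jug, jar and carton look unmoved in the last pictures. I compared them by eye and did not measure them again.
- **Disagreement:** the two cameras differed by about 3 mm sideways on the housing. I used their average, and the sieve went in without any contact force.
- **Joint limits:** joint 6 came down to 0.122 during the cap grasp (limit 0.12), and joint 5 to -1.31 during the insertion (limit -1.32). Neither reading went past its limit.

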